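Unload the coupon jig and log the batch

TASK

Unload the curing jig and log the batch: swing the red clamp bar fully up, slide every resin coupon that is there out forwards from under it and lay each flat on the floor of the steel tray. Only when all are in the tray, take the scanner wand and hold it steady for three seconds in front of the white tag stand and then in front of the yellow one, each time level and square to the stand with its window about 8 cm from the middle of the striped label. Leave the wand back in its rest (either way round), the clamp bar gently lowered all the way down and the coupons in the tray, with the other things on the bench undisturbed.

Things in the scene. Friction and masses are not known exactly. Their poses are not given: they have to be found in the camera images.
- jig: fixed blue coupon-curing jig, bed 112 mm deep (x) by 190 mm wide (y), its top 40 mm above the table, its front edge at x = -60 mm; origin: centre of its underside, turned only about the vertical; its open front faces its -x. Three slots at y = -64, 0, 64 mm, some may be empty; guide ribs 6 mm high stand beside each slot from x = -50 to -10 mm, 2 mm from the coupon
- jig_roof (a point): middle of the front edge, on the underside, of the jig's fixed aluminium roof: 58 mm above the table at jig x = -8 mm. From there back it covers 18 mm of the coupons' raised tabs, so a coupon must be drawn forward (jig -x) along its slot at least 20 mm (40 is safe) before it can be lifted
- bar (a joint): hinge angle of the red clamp bar, rad: 0 = down across the coupons, just in front of their raised tabs, which it traps; grows as its front is lifted, up to the stop at 1.35 (fully up). It may start slightly raised. The hinge is at the rear, its axis along the jig's y, and stiff: the bar stays at any angle where it is left; it takes about 7 N at the handle to move it
- bar_hinge (a point): point on the hinge axis, fixed to the jig at x = 55, y = 0, 56.5 mm above the table. With the bar down, the bar's centre line is 90 mm in front of it at the same height, the handle 90 mm in front and 45 mm above
- bar_handle (a point): middle of the handle: round black rod 14 mm thick, 84 mm long, along the jig's y, on two steel pins 36 mm either side of its middle, 45 mm above the red bar (20 mm wide, 16 mm tall, 212 mm long, an 8 mm arm at each end back to the hinge). Moves on an arc about the hinge; can turn in fingers that pinch it from above, one in front and one behind
- tray: fixed open steel tray, outside 158 mm (x) by 234 mm (y), rim 18 mm high, walls and floor about 4 mm thick; origin: centre of its underside. Three coupons fit side by side along its x, for instance at y = -64, 0, +64 mm
- rest: fixed grey wand rest, 180 mm (x) by 68 mm (y), 8 mm thick, with four black corner blocks (30 mm long in x, centred 70 mm fore and aft; tops 22 mm high; 46 mm clear between left and right); origin: centre of its underside. The wand lies along its x, its origin over the rest's origin, 25 mm above the table; the middle 110 mm is free for fingers
- wand: loose scanner wand, a square bar 34 x 34 mm, 160 mm long, 0.16 kg, white with a blue tail and a black head; origin: its middle; x axis: from tail to the scanning window (which looks along +x). It may lie or be held on any of its four sides
- wand_window (a point): centre of the wand's glass window, at its front end, 80 mm ahead of its origin
- tag_white: fixed white tag stand, white board 76 mm wide, its top 128 mm high, on a dark foot 80 mm wide; origin: on the table under the centre of its printed front face, which looks along its -x
- tag_white_label (a point): centre of the striped label (60 x 50 mm) on the front face of the white tag stand, 90 mm above the table; axes as the stand's
- tag_yellow: fixed yellow tag stand, yellow board 76 mm wide, its top 128 mm high, on a dark foot 80 mm wide; origin: on the table under the centre of its printed front face, which looks along its -x
- tag_yellow_label (a point): centre of the striped label (60 x 50 mm) on the front face of the yellow tag stand, 90 mm above the table; axes as the stand's
- coupon0: loose pink resin test coupon (may be absent): plate 120 (x) x 36 (y) x 8 mm, 50 g, with a cream tab 20 mm long and 6 mm high raised on top of its +x end; origin: middle of the 8 mm plate, z up when it lies tab upwards. In its slot its origin is at jig x = -50 mm, 44 mm above the table, its axes along the jig's: tab at the rear, front 50 mm free before the bed
- coupon1: loose pink resin test coupon (may be absent): plate 120 (x) x 36 (y) x 8 mm, 50 g, with a cream tab 20 mm long and 6 mm high raised on top of its +x end; origin: middle of the 8 mm plate, z up when it lies tab upwards. In its slot its origin is at jig x = -50 mm, 44 mm above the table, its axes along the jig's: tab at the rear, front 50 mm free before the bed
- coupon2: loose pink resin test coupon (may be absent): plate 120 (x) x 36 (y) x 8 mm, 50 g, with a cream tab 20 mm long and 6 mm high raised on top of its +x end; origin: middle of the 8 mm plate, z up when it lies tab upwards. In its slot its origin is at jig x = -50 mm, 44 mm above the table, its axes along the jig's: tab at the rear, front 50 mm free before the bed
- cast_a: bystander, to be left alone: tan stone dental cast, 50 x 64 mm, 36 mm high; origin at its underside
- cast_b: bystander, to be left alone: white stone dental cast, 50 x 64 mm, 36 mm high; origin at its underside
- pot_a: bystander, to be left alone: white pot with yellow lid, 54 mm across, 60 mm high; origin at its underside
- pot_b: bystander, to be left alone: terracotta-coloured pot with yellow lid, 54 mm across, 60 mm high; origin at its underside
- tin: bystander, to be left alone: flat round aluminium tin, 64 mm across, 20 mm high; origin at its underside
- knife: bystander, to be left alone: spatula, 160 mm long, lying on the table; origin at its underside

How it is judged (in metres and radians):
On the way, in this order (a step that is already met when the one before it is completed fails the run):
1. the clamp bar is swung up (beyond 1.1 rad) (value of joint bar above 1.1 rad), for 0.2 s.
2. every coupon present lies flat on the tray floor, let go (x of coupon0 in the frame of tray between -0.05 and 0.05 m and y of coupon0 in the frame of tray between -0.105 and 0.105 m and z of coupon0 in the frame of tray between 0 and 0.014 m and angle between the z axis of each of coupon0, coupon1, coupon2 and the z axis of tray, either way round below 0.09 rad and x of coupon1 in the frame of tray between -0.05 and 0.05 m and y of coupon1 in the frame of tray between -0.105 and 0.105 m and z of coupon1 in the frame of tray between 0 and 0.014 m and x of coupon2 in the frame of tray between -0.05 and 0.05 m and y of coupon2 in the frame of tray between -0.105 and 0.105 m and z of coupon2 in the frame of tray between 0 and 0.014 m and contact force between the fingers and coupon0 below 0.1 N and contact force between the fingers and coupon1 below 0.1 N and contact force between the fingers and coupon2 below 0.1 N), for 0.3 s.
3. the held wand points at the label of the white stand: window 40 to 130 mm in front of it, within 20 mm of its centre sideways and in height, within 0.2 rad of square, still for 2 s (x of wand_window in the frame of tag_white_label between -0.13 and -0.04 m and y of wand_window in the frame of tag_white_label between -0.02 and 0.02 m and z of wand_window in the frame of tag_white_label between -0.02 and 0.02 m and x of wand in the frame of tag_white_label below -0.11 m and angle between the x axis of wand and the x axis of tag_white, either way round below 0.2 rad and linear speed of wand below 0.03 m/s and contact force between the fingers and wand above 0.5 N), for 2 s.
4. the held wand points at the label of the yellow stand: window 40 to 130 mm in front of it, within 20 mm of its centre sideways and in height, within 0.2 rad of square, still for 2 s (x of wand_window in the frame of tag_yellow_label between -0.13 and -0.04 m and y of wand_window in the frame of tag_yellow_label between -0.02 and 0.02 m and z of wand_window in the frame of tag_yellow_label between -0.02 and 0.02 m and x of wand in the frame of tag_yellow_label below -0.11 m and angle between the x axis of wand and the x axis of tag_yellow, either way round below 0.2 rad and linear speed of wand below 0.03 m/s and contact force between the fingers and wand above 0.5 N), for 2 s.
At the end, for the whole second after the job is handed in: every coupon present lies flat (within 0.09 rad) on the tray floor inside the rim; the wand lies in its rest (within 25 mm along, 12 mm across, 0.15 rad, either way round); the clamp bar is down (below 0.06 rad); all at rest (x of coupon0 in the frame of tray between -0.05 and 0.05 m and y of coupon0 in the frame of tray between -0.105 and 0.105 m and z of coupon0 in the frame of tray between 0 and 0.014 m and angle between the z axis of each of coupon0, coupon1, coupon2 and the z axis of tray, either way round below 0.09 rad and x of coupon1 in the frame of tray between -0.05 and 0.05 m and y of coupon1 in the frame of tray between -0.105 and 0.105 m and z of coupon1 in the frame of tray between 0 and 0.014 m and x of coupon2 in the frame of tray between -0.05 and 0.05 m and y of coupon2 in the frame of tray between -0.105 and 0.105 m and z of coupon2 in the frame of tray between 0 and 0.014 m and x of wand in the frame of rest between -0.025 and 0.025 m and y of wand in the frame of rest between -0.012 and 0.012 m and z of wand in the frame of rest between 0.01 and 0.032 m and angle between the x axis of wand and the x axis of rest, either way round below 0.15 rad and linear speed of each of coupon0, coupon1, coupon2, wand below 0.02 m/s and value of joint bar below 0.06 rad); the robot touches nothing.
It fails at once if a bystander is moved more than 30 mm (distance of any of cast_a, cast_b, pot_a, pot_b, tin, knife from where it was at the start of the episode above 0.03 m).
It fails at once if the clamp bar is slammed (falls faster than 2.5 rad/s) (velocity of joint bar below -2.5 rad/s).
Of coupon0, coupon1, coupon2 only 2 to 3 are there at a start; the rules pass over those that are not, and their reading is None.
At some moment in a run one of coupon0, coupon1, coupon2, wand may be knocked a few centimetres aside while the robot is not near it.
Once in a run the grip may slacken for a moment while it holds something.
It also fails if it takes over 208 s, if anything falls off the work surface, if the arm or the gripper's body presses on something with over 40 N, if the wrist force passes 120 N, or if a joint passes its speed limit or range.

ROBOT

A 6-joint arm with a two-finger parallel gripper is mounted at the origin on the work surface. World frame = base frame: x ahead of the robot, y to its left, z up, the work surface at z = 0. Lengths are in mm, angles in rad, forces in N, time in s.
With the tool pointing down it reaches from about 400 to 925 mm from the base axis. Payload 12.5 kg.
Tool frame: the origin (TCP) lies midway between the tips of the shut fingers; the grasp point (between the pads) lies 19 mm behind it (env.tcp_to_grasp is the distance from the TCP to the grasp point, in mm); z points along the fingers, y is the line along which they close (so a half turn about z gives the same grasp; the last joint's range is limited). The gripper opens to 95 mm and grips with 3 to 60 N. Pads are 20 mm wide; open, the fingers measure 119 mm over their backs; the gripper's body (75 mm by 180 mm) begins 59 mm behind the grasp point.
Start: joints at [1.109, 0.491, 1.559, -0, 1.092, -0.106], TCP at [217.697, 585.879, 214.661] pointing down, gripper open.
Joint ranges: [-3.1, 3.1], [-0.84, 2.19], [0.05, 2.79], [-1.13, 4.28], [0.06, 2.93], [-2.69, 2.69]. Speed limits (rad/s): [2.22, 2.22, 2.79, 3.14, 3.14, 3.14].

INTERFACE

Orientations are given as [roll, pitch, yaw] about the fixed x, y, z axes, in that order (R = Rz(yaw) Ry(pitch) Rx(roll)).
In Python, from cell import env gives the robot as it stands. The module is installed in compiled form; this text tells all that it offers.
- The arm moves only by the tool step_arm, never from a script. Its argument "plan" is a list that holds one entry, the list of rows, each a list of 5 numbers: the shift along the tool's x, y, z in mm, then the turn about the tool's z in degrees, then the opening, from -1 (shut) to 1 (fully open). A call has 1 to 8 rows; each row is the pose to reach, as a shift and turn from the pose commanded when the call began, along the tool's axes at that moment; what a row does not reach only later rows make up. A row lasts 1/12 s, in which the tool goes at most 41.7 mm and 7.16 degrees, less where a joint would pass 70% of its speed; a pose out of reach is approached as far as the arm can. A call with a gripper value outside its range is refused whole. The fingers move at their own pace and stop on an object; the grip force is fixed at half the most. Time passes only in rows, so rows that repeat a pose let the fingers close. It gives the time, the measured TCP pose, the force, the opening and the grip force at its end, in the units of the state.
- env.state(): the state, without advancing time (a new reading comes with each control period).
- env.read_camera(name): name is "scene" or "top" or "wrist"; returns the picture (400x640x3 uint8, blue, green, red); there is no depth.
- env.get_calibration(name): a dict with "K" (3x3 intrinsics, pixels), "D" ([k1, k2, p1, p2, k3] as OpenCV has them; the pictures are not rectified), "extrinsics" (4x4, takes a point from world to camera coordinates). Camera axes: x right, y up, looking along -z (the intrinsics and any distortion apply to the point x, -y, -z); pixel columns grow to the right and rows downward; lengths in mm; the calibration is good to about 2 mm. A picture is of the moment at which its call begins: read the wrist's pose just before it. get_calibration takes no time and is no camera call; for the wrist camera it gives the pose at the moment of the call.
- env.job_done(): hands the job in; it is judged then, once.
The state is a dict: "t": time; "joints": joint angles; "qvel": joint speeds; "tau": joint torques, N m; "eef_pos": TCP position; "tcp_rot": TCP orientation; "ft_force": force on the tool from outside, world axes, zero at the start; "moment": the same for the moment, N m; "opening": opening from 0.0 (shut) to 1.0 (fully open); "grip_force": force on a finger pad.
Only numpy, scipy, OpenCV 4.12 (cv2) and the standard library are available. Lean on these libraries where they do the work, as an engineer would, in place of code of your own. Each camera call takes 0.05 s, during which the arm holds its last target. There are 200 camera calls.

## Working session

There is one attempt and no reset: what is moved stays moved. The work goes in short steps, Python scripts to look and compute and a tool call to move; the robot and the scene stay as the last step left them, time stands still between calls to the robot, and variables do not carry over. Pictures are saved under pics/ and viewed, at most 14 in all, crops included, and the job is handed in when it is done.

Besides the shell and the picture viewer there is one more tool, called after "Emit:" by a JSON object that holds its "op" and its "data", one argument or row to a line. step_arm: Moves the arm, as the interface text tells. Its arguments: {"type":"object","properties":{"plan":{"type":"array"}},"required":["plan"]}

```bash
mkdir -p pics; cat > h.py <<'E'
import numpy as np, cv2
from cell import env
from scipy.spatial.transform import Rotation as Rn
def snap(cam,name):
    cal=env.get_calibration(cam); im=np.array(env.read_camera(cam)); cv2.imwrite(f'pics/{name}.png',im)
    np.savez(f'pics/{name}.npz',K=np.array(cal['K'],float),D=np.array(cal['D'],float),E=np.array(cal['extrinsics'],float)); return im
F=np.diag([1.,-1,-1])
def load(name): return np.load(f'pics/{name}.npz')
def proj(name,P):
    c=load(name); P=np.atleast_2d(np.array(P,float)); Q=(P@c['E'][:3,:3].T+c['E'][:3,3])@F
    return cv2.projectPoints(Q,np.zeros(3),np.zeros(3),c['K'],c['D'])[0][:,0]
def ray(name,px):
    c=load(name); u=cv2.undistortPoints(np.array(px,float).reshape(-1,1,2),c['K'],c['D'])[:,0]
    d=np.c_[u,np.ones(len(u))]@F@c['E'][:3,:3]; o=-c['E'][:3,:3].T@c['E'][:3,3]; return o,d
def atz(name,px,z):
    o,d=ray(name,px); return o+d*((z-o[2])/d[:,2])[:,None]
def tri(n1,p1,n2,p2):
    o1,d1=ray(n1,p1);o2,d2=ray(n2,p2);out=[]
    for a,b in zip(d1,d2):
        s=np.linalg.lstsq(np.c_[a,-b],o2-o1,rcond=None)[0]; A=o1+a*s[0];B=o2+b*s[1]; out.append(np.r_[(A+B)/2,np.linalg.norm(A-B)])
    return np.array(out)
def tool(): # current TCP pos, R
    s=env.state(); r=np.array(s['tcp_rot'],float)
    R=Rn.from_euler('xyz',r).as_matrix() if r.size==3 else r.reshape(3,3); return np.array(s['eef_pos']),R
E
python3 - <<'E'
from h import *
for c in ['scene','top','wrist']: im=snap(c,c+'0'); print(load(c+'0')['E'].round(2).tolist(),load(c+'0')['K'].round(0).tolist())
print(env.state(),env.tcp_to_grasp)
E
```

```text
[[0.77, 0.64, -0.01, -364.32], [-0.42, 0.52, 0.75, 190.87], [0.48, -0.57, 0.66, -1489.44], [0.0, 0.0, 0.0, 1.0]] [[372.0, 0.0, 320.0], [0.0, 372.0, 196.0], [0.0, 0.0, 1.0]]
[[-0.01, -1.0, 0.01, -32.26], [0.99, -0.01, 0.11, -554.86], [-0.11, 0.01, 0.99, -1314.33], [0.0, 0.0, 0.0, 1.0]] [[447.0, 0.0, 312.0], [0.0, 447.0, 197.0], [0.0, 0.0, 1.0]]
[[0.35, 0.94, -0.0, -623.41], [-0.91, 0.34, -0.24, 26.58], [-0.22, 0.08, 0.97, -389.96], [0.0, 0.0, 0.0, 1.0]] [[281.0, 0.0, 318.0], [0.0, 281.0, 200.0], [0.0, 0.0, 1.0]]
{'t': 0.15, 'joints': array([ 1.10936957e+00,  4.91400445e-01,  1.55931771e+00, -3.66694433e-05,
        1.09169464e+00, -1.05629111e-01]), 'qvel': array([ 0.00017312, -0.00146434, -0.00239688, -0.00024992,  0.00237304,
       -0.00032457]), 'tau': array([ 1.65987309e-03, -6.12894201e+01, -2.58274484e+01,  6.93171169e-02,
        4.73872398e-02, -9.15582882e-05]), 'eef_pos': array([217.63449863, 585.6912671 , 214.20597272]), 'tcp_rot': array([-3.14077365e+00, -5.41247853e-05,  2.78581190e+00]), 'ft_force': array([0.25732681, 0.45428109, 0.55665433]), 'moment': array([-0.04132464,  0.0013796 , -0.0316665 ]), 'grip_force': 0.0, 'opening': 1.0018035235643685} 18.8
```

View pics/top0.png

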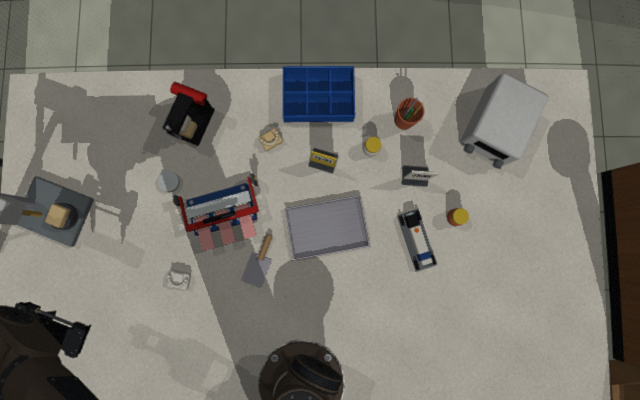

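View pics/scene0.png

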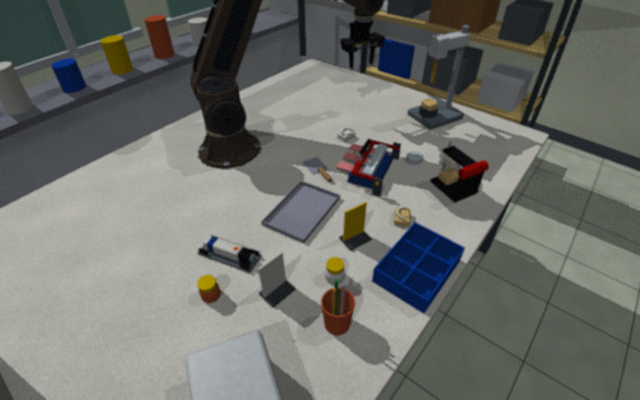

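The top view shows the jig at (218,208) with three coupons, the tray at (327,227), the wand in its rest at (417,238), the white tag at (417,175) and the yellow tag at (322,160). The scene view shows the same layout obliquely.

```bash
python3 - <<'E'
import cv2
a=cv2.imread('pics/top0.png')
def c(x,y,w,h,s): return cv2.resize(a[y:y+h,x:x+w],None,fx=s,fy=s,interpolation=cv2.INTER_CUBIC)
import numpy as np
o=np.zeros((600,800,3),np.uint8)
o[:300,:400]=c(170,180,100,75,4); o[:300,400:]=c(280,190,100,75,4)
o[300:,:400]=c(385,160,80,60,5) ; o[300:,400:]=c(380,200,100,75,4)
o[300:,:200]=c(395,160,40,60,5);o[300:,200:400]=c(305,140,40,60,5)
cv2.imwrite('pics/crop1.png',o)
E
```

```text
(no output)
```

View pics/crop1.png

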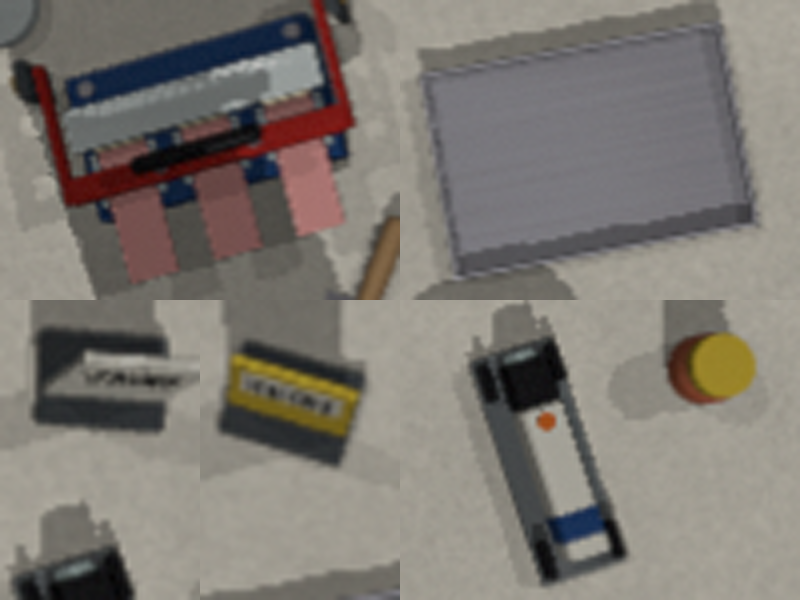

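The crops show all three coupons (front edges at z≈48), the bar down or nearly so, an empty tray, and the wand's black head at the far end of the rest. I'll work out rough poses first.

```bash
python3 - <<'E'
from h import *
def P(uv,ox,oy,s,u0=0,v0=0): uv=np.array(uv,float)-[u0,v0]; return (uv+.5)/s-.5+[ox,oy]
n='top0'
def show(t,A): print(t,A.round(0)[:,:2].tolist())
c=atz(n,P([(130,284),(178,272),(207,262),(262,248),(295,237),(346,222)],170,180,4),48); show('coupfront',c)
m=(c[0::2]+c[1::2])/2; print(m.round(1)); d=m[0]-m[2]; print('jig yaw',np.degrees(np.arctan2(-d[0],d[1])),np.linalg.norm(d))
t=atz(n,P([(422,72),(717,22),(757,222),(458,276)],280,190,4,400,0),18); show('tray',t); print(t.mean(0), np.linalg.norm(t-np.roll(t,1,0),axis=1), np.degrees([np.arctan2(*(t[0]-t[3])[[1,0]]),np.arctan2(*(t[1]-t[2])[[1,0]])]))
r=atz(n,P([(470,362),(552,336),(628,555),(545,585)],380,200,4,400,300),20); show('rest',r); print(r.mean(0), np.linalg.norm(r-np.roll(r,1,0),axis=1), np.degrees([np.arctan2(*(r[0]-r[3])[[1,0]]),np.arctan2(*(r[1]-r[2])[[1,0]])]))
w=atz(n,P([(35,330),(168,336),(162,430),(35,428)],395,160,5,0,300),6); show('whitefoot',w)
y=atz(n,P([(235,342),(365,375),(342,465),(220,432)],305,140,5,200,300),6); show('yelfoot',y)
for k in ['wrist0']:
    c=load(k); print('cam at',-c['E'][:3,:3].T@c['E'][:3,3]); 
p,R=tool(); print(p,R.round(2).tolist()); c=load('wrist0');print('cam in tool',R.T@(-c['E'][:3,:3].T@c['E'][:3,3]-p), (R.T@c['E'][:3,:3].T).round(2).tolist())
E
```

```text
coupfront [[396.0, 286.0], [405.0, 251.0], [412.0, 230.0], [422.0, 189.0], [430.0, 165.0], [440.0, 127.0]]
[[400.6 268.5  48. ]
 [416.9 209.3  48. ]
 [435.  146.1  48. ]]
jig yaw 15.711235675506138 127.15999831272579
tray [[523.0, 43.0], [559.0, -181.0], [407.0, -208.0], [370.0, 17.0]]
[464.85322215 -82.27308553  18.        ] [155.6837104  227.20075895 154.01258732 228.16155351] [ 9.67410641 10.03580495]
rest [[497.0, -296.0], [516.0, -359.0], [350.0, -411.0], [329.0, -347.0]]
[ 422.76088294 -353.3448011    20.        ] [175.77734148  66.11693835 173.73922113  67.14128263] [17.0711021 17.4023799]
whitefoot [[651.0, -318.0], [647.0, -401.0], [588.0, -394.0], [590.0, -315.0]]
yelfoot [[709.0, -39.0], [687.0, -119.0], [631.0, -104.0], [652.0, -29.0]]
cam at [155.75354205 607.73440597 384.47471644]
[217.63449863 585.6912671  214.20597272] [[-0.94, 0.35, -0.0], [0.35, 0.94, -0.0], [0.0, -0.0, -1.0]]
cam in tool [  65.69298374   -1.03128321 -170.26440083] [[-0.0, 0.97, 0.24], [1.0, 0.0, 0.0], [0.0, 0.24, -0.97]]
```

Emit:
{"op": "step_arm", "data": {
  "plan": [
    [[-337, -270, -16, 54, 1], [-337, -270, -16, 54, 1], [-337, -270, -16, 54, 1], [-337, -270, -16, 54, 1], [-337, -270, -16, 54, 1], [-337, -270, -16, 54, 1], [-337, -270, -16, 54, 1], [-337, -270, -16, 54, 1]]
  ]
}}

```text
t: 0.82
eef_pos: [389.3, 298.3, 227.1]
tcp_rot: [3.141, -0.0, 1.837]
ft_force: [0.8, 0.2, 0.5]
opening: 1.003
grip_force: 0.0
```

```bash
cat >> h.py <<'E'
def go(pos,ang): # needed shift/turn to put TCP at pos with tool x at world angle ang (deg), tool down
    p,R=tool(); d=R.T@(np.array(pos)-p); a=np.degrees(np.arctan2(R[1,0],R[0,0])); tw=-((ang-a+180)%360-180)
    print('shift',d.round(1),'turn',round(tw,2),'rows',round(np.linalg.norm(d)/41.7,1),round(abs(tw)/7.16,1))
E
python3 - <<'E'
from h import *
go([440,215,230],105.7); print(tool(), env.state()['joints'])
E
```

```text
shift [-93.6  27.   -2.9] turn -0.47 rows 2.3 0.1
(array([389.34055999, 298.26314459, 227.08464386]), array([[-2.62698592e-01,  9.64877942e-01,  7.82881929e-05],
       [ 9.64877942e-01,  2.62698583e-01,  1.08690630e-04],
       [ 8.43069941e-05,  1.04091426e-04, -9.99999991e-01]])) [5.18904997e-01 2.85701219e-01 1.86345210e+00 6.63534882e-05
 9.92317455e-01 2.53050760e-01]
```

Emit:
{"op": "step_arm", "data": {
  "plan": [
    [[-94, 27, -3, 0, 1], [-94, 27, -3, 0, 1], [-94, 27, -3, 0, 1], [-94, 27, -3, 0, 1], [-94, 27, -3, 0, 1], [-94, 27, -3, 0, 1]]
  ]
}}

```text
t: 1.32
eef_pos: [439.6, 217.4, 229.8]
tcp_rot: [-3.141, -0.0, 1.843]
ft_force: [0.8, 0.9, 0.3]
opening: 0.997
grip_force: 0.0
```

```bash
python3 - <<'E'
from h import *
snap('wrist','w1'); go([500,110,230],105.7); print(env.state()['qvel'].round(3))
E
```

```text
shift [-120.    29.2   -0.2] turn -0.02 rows 3.0 0.0
[ 0.008 -0.    -0.003  0.     0.001 -0.004]
```

View pics/w1.png

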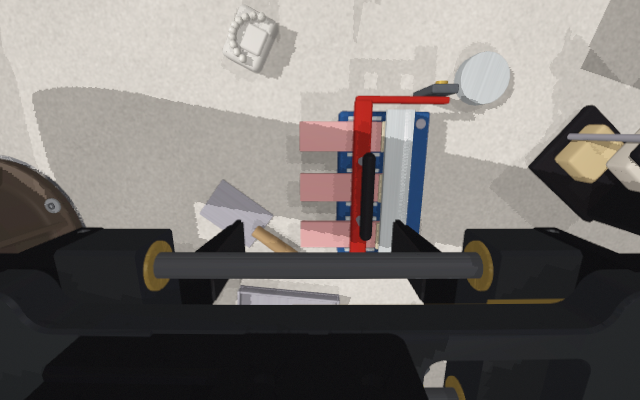

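The first wrist view shows the coupon fronts at about x=300 (y 122–245), the bar and handle at about (363,170), and the gripper blocking the lower half. I'll take a second view further to −y.

Emit:
{"op": "step_arm", "data": {
  "plan": [
    [[-140, 30, 0, 0, 1], [-140, 30, 0, 0, 1], [-140, 30, 0, 0, 1], [-140, 30, 0, 0, 1], [-140, 30, 0, 0, 1], [-140, 30, 0, 0, 1], [-140, 30, 0, 0, 1], [-140, 30, 0, 0, 1]]
  ]
}}

```text
t: 2.03
eef_pos: [506.1, 91.5, 230.0]
tcp_rot: [-3.142, -0.0, 1.845]
ft_force: [0.2, 0.4, -0.2]
opening: 1.0
grip_force: 0.0
```

```bash
python3 - <<'E'
from h import *
a=snap('wrist','w2'); print(env.state()['qvel'].round(3))
o=np.zeros((600,800,3),np.uint8)
b=cv2.imread('pics/w1.png')
o[:,:400]=cv2.resize(b[90:260,290:440],(400,453),interpolation=cv2.INTER_CUBIC)[:,:].copy().__class__((1,)) if 0 else 0
z=cv2.resize(b[80:280,290:450],(480,600),interpolation=cv2.INTER_CUBIC)
o[:600,:400]=z[:,:400]
z=cv2.resize(a[:250,200:520],(800,625),interpolation=cv2.INTER_CUBIC)
cv2.imwrite('pics/crop2.png',z[:600])
E
```

```text
[-0.006 -0.001 -0.001  0.    -0.001 -0.001]
```

View pics/crop2.png

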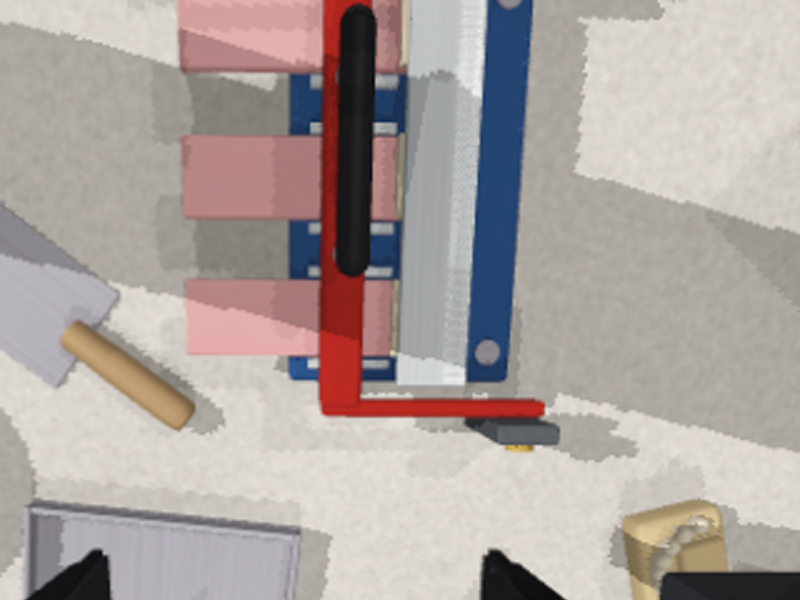

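```bash
python3 - <<'E'
from h import *
f=lambda L:(np.array(L,float)+.5)/2.5-.5+[200,0]
# order: mid +y corner, mid -y corner, low +y corner, low -y corner, top -y corner, handle +y end, handle -y end
w2=f([(181,137),(183,217),(186,281),(188,354),(179,72),(359,6),(352,275)])
w1=np.array([(300,173),(300,202),(300.5,221.5),(300.5,247),(300,152),(369.5,153),(365.5,240)])
T=tri('w1',w1,'w2',w2); print(T.round(1))
c2=atz('w2',w2[:5],48); print(c2.round(1))
m=[(c2[0]+c2[1])/2,(c2[2]+c2[3])/2]; d=m[0]-m[1]; print(m,np.linalg.norm(d),np.degrees(np.arctan2(-d[0],d[1])))
d=T[5,:3]-T[6,:3]; print('handle',T[5:,:3].mean(0),np.linalg.norm(d),np.degrees(np.arctan2(-d[0],d[1])))
# bed right edge line: front right corner (290,380), back right (505,380) z=40 ; 
b=atz('w2',f([(290,380),(505,380),(532,0)]),40); print(b.round(1)); print(np.degrees(np.arctan2(*(b[1]-b[0])[[1,0]])), np.linalg.norm(b[1]-b[0]))
# tray far corners at z=18
t=atz('w2',f([(27,503),(299,533)]),18); print('tray',t.round(1), np.linalg.norm(t[0]-t[1]),np.degrees(np.arctan2(*(t[1]-t[0])[[1,0]])))
E
```

```text
[[4.133e+02 2.240e+02 4.440e+01 6.000e-01]
 [4.234e+02 1.891e+02 5.130e+01 3.000e-01]
 [4.307e+02 1.617e+02 4.500e+01 0.000e+00]
 [4.401e+02 1.282e+02 4.860e+01 7.000e-01]
 [4.066e+02 2.498e+02 4.710e+01 8.000e-01]
 [4.792e+02 2.734e+02 1.061e+02 0.000e+00]
 [5.044e+02 1.807e+02 1.067e+02 5.000e-01]]
[[413.8 223.1  48. ]
 [423.  189.5  48. ]
 [431.2 161.6  48. ]
 [440.3 128.4  48. ]
 [406.5 249.4  48. ]]
[array([418.38713811, 206.32660351,  48.        ]), array([435.76649751, 145.0008299 ,  48.        ])] 63.74082398153065 15.822414225908611
handle [491.77266249 227.0175833  106.4103014 ] 96.10164398967721 15.224736335003948
[[492.2 129.2  40. ]
 [597.5 158.8  40. ]
 [552.2 324.3  40. ]]
15.73854330781059 109.37978108837926
tray [[368.2  21.8  18. ]
 [520.4  46.3  18. ]] 154.24717572471445 9.159273685852895
```

The triangulated heights agree with the text (coupon tops ≈47–48, handle z≈106). That gives the jig origin at (524.3, 236.5) with yaw 15.7° and the bar at about 0.05 rad.

```bash
python3 - <<'E'
from h import *
go([492,227,150],105.7);go([492,227,88],105.7)
a=np.radians(15.7);X=np.array([np.cos(a),np.sin(a)]);O=np.array([524.3,236.5])
r=np.hypot(90,45);p0=np.arctan2(45,90)
h0=None
for th in np.r_[0.05:1.36:.1,1.36,1.38]:
    x=55-r*np.cos(p0+th); z=56.5+r*np.sin(p0+th)
    if h0 is None:h0=(x,z)
    print(round(th,2),'dy',round(x-h0[0],1),'dz',round(-(z-h0[1]),1))
E
```

```text
shift [134.4  23.1  80.1] turn 0.03 rows 3.8 0.0
shift [134.3  23.1 142.1] turn 0.03 rows 4.7 0.0
0.05 dy 0.0 dz -0.0
0.15 dy 5.4 dz -8.5
0.25 dy 11.6 dz -16.4
0.35 dy 18.5 dz -23.7
0.45 dy 26.2 dz -30.2
0.55 dy 34.4 dz -36.0
0.65 dy 43.2 dz -40.8
0.75 dy 52.5 dz -44.8
0.85 dy 62.0 dz -47.9
0.95 dy 71.9 dz -49.9
1.05 dy 81.9 dz -51.0
1.15 dy 91.9 dz -51.1
1.25 dy 102.0 dz -50.2
1.35 dy 111.8 dz -48.2
1.36 dy 112.8 dz -48.0
1.38 dy 114.8 dz -47.5
```

Emit:
{"op": "step_arm", "data": {
  "plan": [
    [[134, 23, 60, 0, 1], [134, 23, 60, 0, 1], [134, 23, 60, 0, 1], [134, 23, 60, 0, 1], [134, 23, 60, 0, 1], [134, 23, 110, 0, 1], [134, 23, 142, 0, 1], [134, 23, 142, 0, 1]]
  ]
}}

```text
t: 2.75
eef_pos: [489.6, 224.8, 82.8]
tcp_rot: [-3.133, 0.0, 1.845]
ft_force: [-0.3, 0.2, -1.8]
opening: 0.999
grip_force: 0.0
```

Emit:
{"op": "step_arm", "data": {
  "plan": [
    [[0, 0, 0, 0, 1], [0, 0, 0, 0, -1], [0, 0, 0, 0, -1], [0, 0, 0, 0, -1], [0, 0, 0, 0, -1], [0, 0, 0, 0, -1], [0, 0, 0, 0, -1], [0, 0, 0, 0, -1]]
  ]
}}

```text
t: 3.42
eef_pos: [492.9, 225.3, 88.3]
tcp_rot: [3.141, -0.0, 1.843]
ft_force: [0.9, -0.0, 0.4]
opening: 0.56
grip_force: 0.0
```

```bash
python3 - <<'E'
from h import *
print(tool()[0],env.state()['opening'],env.state()['grip_force'],env.state()['ft_force'])
E
```

```text
[492.87366154 225.34379988  88.29987715] 0.5599992224929512 0.0 [ 0.89635859 -0.02980961  0.40443366]
```

Emit:
{"op": "step_arm", "data": {
  "plan": [
    [[0, 0, 0, 0, -1], [0, 0, 0, 0, -1], [0, 0, 0, 0, -1], [0, 0, 0, 0, -1], [0, 0, 0, 0, -1], [0, 0, 0, 0, -1], [0, 0, 0, 0, -1], [0, 0, 0, 0, -1]]
  ]
}}

```text
t: 4.08
eef_pos: [492.5, 225.3, 87.9]
tcp_rot: [-3.141, -0.0, 1.843]
ft_force: [-1.0, -1.0, -0.0]
opening: 0.14
grip_force: 30.0
```

Emit:
{"op": "step_arm", "data": {
  "plan": [
    [[0, 3, -4, 0, -1], [0, 5.4, -8.5, 0, -1], [0, 8.5, -12.5, 0, -1], [0, 11.6, -16.4, 0, -1], [0, 15, -20, 0, -1], [0, 18.5, -23.7, 0, -1], [0, 22, -27, 0, -1], [0, 26.2, -30.2, 0, -1]]
  ]
}}

```text
t: 4.75
eef_pos: [514.5, 231.3, 118.4]
tcp_rot: [-3.132, 0.0, 1.844]
ft_force: [-22.2, -7.9, 14.2]
opening: 0.139
grip_force: 30.0
```

Emit:
{"op": "step_arm", "data": {
  "plan": [
    [[0, 8.2, -5.8, 0, -1], [0, 17, -10.6, 0, -1], [0, 26.3, -14.6, 0, -1], [0, 35.8, -17.7, 0, -1], [0, 45.7, -19.7, 0, -1], [0, 55.7, -20.8, 0, -1], [0, 65.7, -20.9, 0, -1], [0, 65.7, -20.9, 0, -1]]
  ]
}}

```text
t: 5.42
eef_pos: [583.3, 250.1, 140.6]
tcp_rot: [3.139, 0.0, 1.843]
ft_force: [1.2, -2.0, 5.1]
opening: 0.139
grip_force: 30.0
```

Emit:
{"op": "step_arm", "data": {
  "plan": [
    [[0, 5, 0.5, 0, -1], [0, 10, 1, 0, -1], [0, 15, 2, 0, -1], [0, 20, 3, 0, -1], [0, 22, 3.5, 0, -1], [0, 22, 3.5, 0, -1]]
  ]
}}

```text
t: 5.92
eef_pos: [601.4, 255.1, 137.3]
tcp_rot: [-3.138, 0.001, 1.843]
ft_force: [-13.5, -7.7, 13.7]
opening: 0.137
grip_force: 30.0
```

```bash
python3 - <<'E'
from h import *
p=tool()[0];print(p,env.state()['grip_force'])
a=np.radians(15.7);X=np.array([np.cos(a),np.sin(a)]);O=np.array([524.3,236.5])
x=(p[:2]-O)@X-55; z=p[2]+18-56.5; print('bar',np.arctan2(z,-x)-np.arctan2(45,90),np.hypot(x,z))
E
```

```text
[601.36300657 255.10640763 137.28515103] 30.002792179584503
bar 1.3476113747183545 101.71160797780838
```

Emit:
{"op": "step_arm", "data": {
  "plan": [
    [[0, 0, 0, 0, -0.3], [0, 0, 0, 0, -0.3], [0, 0, 0, 0, -0.3], [0, 0, 0, 0, -0.3], [0, 0, -20, 0, -0.3], [0, 0, -40, 0, -0.3], [0, 0, -70, 0, -0.3], [0, 0, -90, 0, -0.1]]
  ]
}}

```text
t: 6.58
eef_pos: [603.1, 256.2, 227.9]
tcp_rot: [3.139, -0.0, 1.843]
ft_force: [0.4, 0.8, 0.8]
opening: 0.377
grip_force: 0.0
```

```bash
python3 - <<'E'
from h import *
go([469.5,154.4,200],15.7)
E
```

```text
shift [ -62.1 -156.1   27.6] turn 89.92 rows 4.1 12.6
```

Emit:
{"op": "step_arm", "data": {
  "plan": [
    [[-62, -156, 0, 55, 0.1], [-62, -156, 0, 55, 0.1], [-62, -156, 0, 55, 0.1], [-62, -156, 0, 55, 0.1], [-62, -156, 0, 55, 0.1], [-62, -156, 0, 55, 0.1], [-62, -156, 0, 55, 0.1], [-62, -156, 0, 55, 0.1]]
  ]
}}

```text
t: 7.25
eef_pos: [469.3, 154.2, 226.1]
tcp_rot: [3.141, -0.001, 0.876]
ft_force: [1.0, 0.1, 0.5]
opening: 0.55
grip_force: 0.0
```

Emit:
{"op": "step_arm", "data": {
  "plan": [
    [[0, 0, 0, 35, 0.1], [0, 0, 0, 35, 0.1], [0, 0, 0, 35, 0.1], [0, 0, 0, 35, 0.1], [0, 0, 0, 35, 0.1], [0, 0, 0, 35, 0.1], [0, 0, 0, 35, 0.1]]
  ]
}}

```text
t: 7.83
eef_pos: [469.2, 154.3, 225.7]
tcp_rot: [-3.142, -0.001, 0.276]
ft_force: [-0.0, -0.4, -0.2]
opening: 0.549
grip_force: 0.0
```

```bash
python3 - <<'E'
from h import *
go([469.5,154.4,42],15.7); print(env.state()['opening']); a=snap('wrist','w3'); b=snap('top','top3')
o=np.zeros((600,640,3),np.uint8); o[:400]=a; o[400:]=cv2.resize(b[150:260,165:517],(640,200)); cv2.imwrite('pics/v3.png',o)
E
```

```text
shift [  0.2   0.  183.7] turn 0.12 rows 4.4 0.0
0.549023965730253
```

View pics/v3.png

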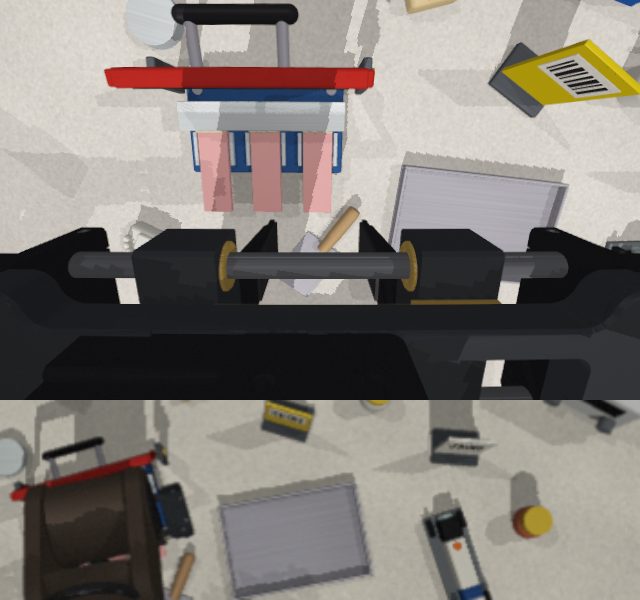

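The wrist view shows the bar fully up and all three coupons in their slots, with fronts at about (218, 268, 318; 212). The fingers (265–370) are centred on the right coupon, so I'll grasp it.

Emit:
{"op": "step_arm", "data": {
  "plan": [
    [[0, 0, 40, 0, 0.1], [0, 0, 80, 0, 0.1], [0, 0, 120, 0, 0.1], [0, 0, 150, 0, 0.1], [0, 0, 170, 0, 0.1], [0, 0, 180, 0, 0.1], [0, 0, 184, 0, 0.1], [0, 0, 184, 0, 0.1]]
  ]
}}

```text
t: 8.6
eef_pos: [469.1, 154.3, 41.5]
tcp_rot: [-3.141, 0.0, 0.274]
ft_force: [0.6, -0.3, -0.8]
opening: 0.545
grip_force: 0.0
```

Emit:
{"op": "step_arm", "data": {
  "plan": [
    [[0, 0, 0, 0, -1], [0, 0, 0, 0, -1], [0, 0, 0, 0, -1], [0, 0, 0, 0, -1], [0, 0, 0, 0, -1], [0, 0, 0, 0, -1]]
  ]
}}

```text
t: 9.1
eef_pos: [469.4, 154.4, 42.4]
tcp_rot: [3.142, -0.002, 0.273]
ft_force: [-1.0, 0.6, 7.8]
opening: 0.375
grip_force: 29.9
```

Emit:
{"op": "step_arm", "data": {
  "plan": [
    [[-8, 0, 0, 0, -1], [-18, 0, 0, 0, -1], [-28, 0, 0, 0, -1], [-38, 0, 0, 0, -1], [-50, 0, 0, 0, -1], [-52, 0, -10, 0, -1], [-52, 0, -35, 0, -1], [-52, 0, -60, 0, -1]]
  ]
}}

```text
t: 9.77
eef_pos: [417.3, 139.9, 102.1]
tcp_rot: [-3.141, 0.004, 0.272]
ft_force: [0.4, -0.3, -0.8]
opening: 0.376
grip_force: 29.9
```

```bash
python3 - <<'E'
from h import *
a=np.radians(9.7);X=np.array([np.cos(a),np.sin(a)]);Y=np.array([-X[1],X[0]]);O=np.array([464.5,-82])
for y in (-64,0,64):
    p=O+y*Y-25*X; print(p); go([*p,95],9.7)
print(env.state()['opening'],env.state()['grip_force'])
E
```

```text
[ 450.64073356 -149.29725651]
shift [-45.6 287.5   7.2] turn 5.91 rows 7.0 0.8
[439.85741327 -86.21223449]
shift [-39.  223.9   7.2] turn 5.91 rows 5.5 0.8
[429.07409298 -23.12721247]
shift [-32.5 160.2   7.2] turn 5.91 rows 3.9 0.8
0.3756422558111943 29.921301305294037
```

Emit:
{"op": "step_arm", "data": {
  "plan": [
    [[-45, 287, 0, 6, -1], [-45, 287, 0, 6, -1], [-45, 287, 0, 6, -1], [-45, 287, 0, 6, -1], [-45, 287, 0, 6, -1], [-45, 287, 0, 6, -1], [-45, 287, 0, 6, -1], [-45, 287, 0, 6, -1]]
  ]
}}

```text
t: 10.43
eef_pos: [453.3, -153.9, 102.0]
tcp_rot: [3.14, -0.001, 0.163]
ft_force: [-0.5, -0.5, -1.0]
opening: 0.376
grip_force: 30.0
```

```bash
python3 - <<'E'
from h import *
go([450.6,-149.3,7],9.7); snap('wrist','w4'); a=snap('top','top4')
print(env.state()['opening'])
o=np.zeros((600,800,3),np.uint8); o[:400,:640]=cv2.imread('pics/w4.png'); o[400:]=cv2.resize(a[150:270,165:645],(800,200)); cv2.imwrite('pics/v4.png',o)
E
```

```text
shift [-2.  -5.1 95. ] turn -0.35 rows 2.3 0.0
0.3736421297749642
```

View pics/v4.png

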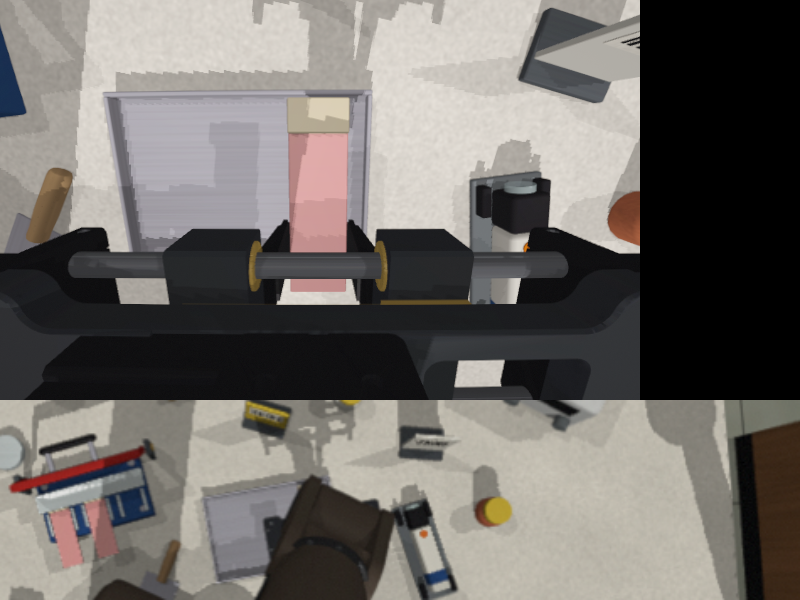

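The coupon is held with its tab forward over the right side of the tray, whose far corners are at (105,94) and (371,91). Two coupons remain in the jig.

```bash
python3 - <<'E'
from h import *
t=atz('w4',[(105,93.5),(371.5,90.5)],18);print(t.round(1),np.linalg.norm(t[0]-t[1]))
d=t[0]-t[1];a=np.arctan2(-d[0],d[1]);X=np.array([np.cos(a),np.sin(a)]);m=(t[0]+t[1])[:2]/2;print(np.degrees(a),'center',m-79*X)
b=atz('w4',[(471,180),(541,173)],18);print('rest far ',b.round(1))
E
```

```text
[[ 520.8   42.6   18. ]
 [ 559.5 -184.3   18. ]] 230.13139854475588
9.68146185216966 center [462.32446681 -84.11199805]
rest far  [[ 498.5 -291.1   18. ]
 [ 515.6 -354.    18. ]]
```

Emit:
{"op": "step_arm", "data": {
  "plan": [
    [[-2, -4, 30, 0, -1], [-2, -4, 60, 0, -1], [-2, -4, 80, 0, -1], [-2, -4, 88, 0, -1], [-2, -4, 92, 0, -1], [-2, -4, 94, 0, -1], [-2, -4, 95, 0, -1], [-2, -4, 95, 0, -1]]
  ]
}}

```text
t: 11.2
eef_pos: [450.4, -144.4, 7.4]
tcp_rot: [3.141, -0.001, 0.168]
ft_force: [-1.9, 2.3, 2.3]
opening: 0.371
grip_force: 30.0
```

```bash
python3 - <<'E'
from h import *
s=env.state();print(s['eef_pos'],s['ft_force'],s['opening'],s['grip_force'])
E
```

```text
[ 450.43609199 -144.44851863    7.41556449] [-1.85827504  2.33678727  2.29816122] 0.3712703255545269 30.010932683944702
```

Emit:
{"op": "step_arm", "data": {
  "plan": [
    [[0, 0, 0, 0, 0.05], [0, 0, 0, 0, 0.05], [0, 0, 0, 0, 0.05], [0, 0, 0, 0, 0.05], [0, 0, -20, 0, 0.05], [0, 0, -60, 0, 0.05], [0, 0, -100, 0, 0.1], [0, 0, -130, 0, 0.1]]
  ]
}}

```text
t: 11.87
eef_pos: [450.3, -144.7, 139.2]
tcp_rot: [3.141, -0.001, 0.168]
ft_force: [0.0, -0.4, 0.1]
opening: 0.546
grip_force: 0.0
```

```bash
python3 - <<'E'
from h import *
go([452.1,215.8,137],15.7)
E
```

```text
shift [  62.  -355.1    2. ] turn -6.09 rows 8.6 0.9
```

Emit:
{"op": "step_arm", "data": {
  "plan": [
    [[62, -355, -20, -6, 0.1], [62, -355, -20, -6, 0.1], [62, -355, -20, -6, 0.1], [62, -355, -20, -6, 0.1], [62, -355, -20, -6, 0.1], [62, -355, -20, -6, 0.1], [62, -355, -20, -6, 0.1], [62, -355, -20, -6, 0.1]]
  ]
}}

```text
t: 12.53
eef_pos: [451.4, 190.3, 155.4]
tcp_rot: [-3.142, -0.001, 0.272]
ft_force: [1.5, 0.1, -0.5]
opening: 0.549
grip_force: 0.0
```

Emit:
{"op": "step_arm", "data": {
  "plan": [
    [[0, 0, 0, 0, 0.1], [0, 0, 0, 0, 0.1], [0, 0, 0, 0, 0.1]]
  ]
}}

```text
t: 12.78
eef_pos: [451.6, 188.0, 154.9]
tcp_rot: [3.142, 0.0, 0.273]
ft_force: [-0.0, 0.2, -0.6]
opening: 0.551
grip_force: 0.0
```

```bash
python3 - <<'E'
from h import *
go([452.1,215.8,42],15.7); a=snap('wrist','w5'); b=snap('top','top5')
# predicted coupon outlines
an=np.radians(15.7);X=np.array([np.cos(an),np.sin(an)]);Y=np.array([-X[1],X[0]]);O=np.array([524.3,236.5])
for y in(0,64):
    P=[np.r_[O+x*X+(y+s)*Y,48] for x,s in((-110,-18),(-110,18),(-10,18),(-10,-18))]
    for n in ('w5',): cv2.polylines(a,[proj(n,P).round().astype(int)],True,(0,255,0),1)
o=np.zeros((600,640,3),np.uint8); o[:400]=a; o[400:]=cv2.resize(b[160:260,200:520],(640,200),interpolation=cv2.INTER_CUBIC); cv2.imwrite('pics/v5.png',o)
E
```

```text
shift [  8.1 -26.6 112.9] turn -0.04 rows 2.8 0.0
```

View pics/v5.png

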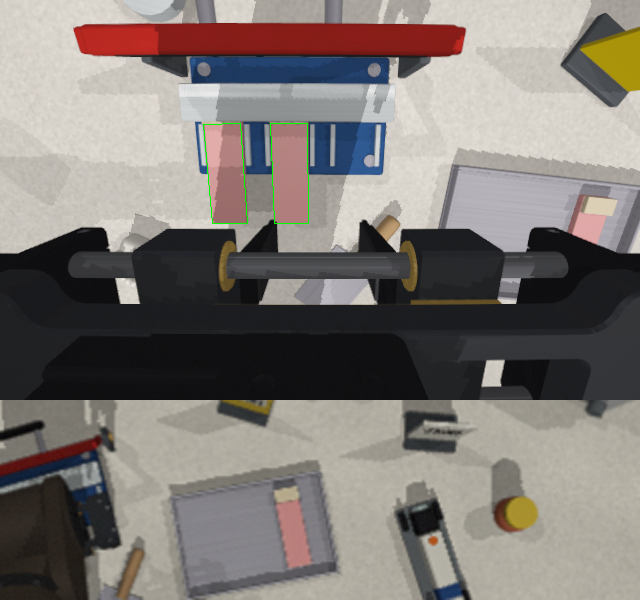

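The predicted outlines lie exactly on the two remaining coupons, and the first coupon lies flat in the tray. Next is the middle coupon.

Emit:
{"op": "step_arm", "data": {
  "plan": [
    [[8, -26.5, 20, 0, 0.1], [8, -26.5, 50, 0, 0.1], [8, -26.5, 80, 0, 0.1], [8, -26.5, 100, 0, 0.1], [8, -26.5, 110, 0, 0.1], [8, -26.5, 113, 0, 0.1], [8, -26.5, 113, 0, 0.1], [8, -26.5, 113, 0, 0.1]]
  ]
}}

```text
t: 13.55
eef_pos: [453.1, 215.5, 42.9]
tcp_rot: [-3.141, -0.001, 0.272]
ft_force: [0.2, -0.4, 1.2]
opening: 0.552
grip_force: 0.0
```

Emit:
{"op": "step_arm", "data": {
  "plan": [
    [[0, 0, 0, 0, -1], [0, 0, 0, 0, -1], [0, 0, 0, 0, -1], [0, 0, 0, 0, -1], [0, 0, 0, 0, -1], [0, 0, 0, 0, -1]]
  ]
}}

```text
t: 14.05
eef_pos: [452.6, 216.0, 42.6]
tcp_rot: [-3.142, -0.001, 0.273]
ft_force: [-2.0, -1.1, 7.4]
opening: 0.371
grip_force: 29.9
```

Emit:
{"op": "step_arm", "data": {
  "plan": [
    [[-8, 0, 0, 0, -1], [-18, 0, 0, 0, -1], [-28, 0, 0, 0, -1], [-38, 0, 0, 0, -1], [-50, 0, 0, 0, -1], [-52, 0, -10, 0, -1], [-52, 0, -35, 0, -1], [-52, 0, -60, 0, -1]]
  ]
}}

```text
t: 14.72
eef_pos: [400.8, 201.5, 102.6]
tcp_rot: [3.141, 0.004, 0.273]
ft_force: [0.4, -0.1, 0.1]
opening: 0.372
grip_force: 29.9
```

```bash
python3 - <<'E'
from h import *
go([438.5,-84,102],9.7)
E
```

```text
shift [-40.6 285.    0.8] turn 5.92 rows 6.9 0.8
```

Emit:
{"op": "step_arm", "data": {
  "plan": [
    [[-40, 285, 0, 6, -1], [-40, 285, 0, 6, -1], [-40, 285, 0, 6, -1], [-40, 285, 0, 6, -1], [-40, 285, 0, 6, -1], [-40, 285, 0, 6, -1], [-40, 285, 0, 6, -1], [-40, 285, 0, 6, -1]]
  ]
}}

```text
t: 15.38
eef_pos: [441.2, -88.6, 102.5]
tcp_rot: [3.141, -0.001, 0.163]
ft_force: [-1.1, 1.0, -0.6]
opening: 0.374
grip_force: 29.9
```

Emit:
{"op": "step_arm", "data": {
  "plan": [
    [[0, 0, 0, 0, -1], [0, 0, 0, 0, -1], [0, 0, 0, 0, -1]]
  ]
}}

```text
t: 15.63
eef_pos: [440.0, -82.3, 102.2]
tcp_rot: [-3.141, 0.001, 0.169]
ft_force: [0.3, 0.2, -0.1]
opening: 0.373
grip_force: 29.9
```

```bash
python3 - <<'E'
from h import *
go([438.5,-84,7],9.7); s=env.state(); print(s['opening'],s['grip_force'])
E
```

```text
shift [-1.7  1.5 95.2] turn -0.02 rows 2.3 0.0
0.37340125941867314 29.879340827465057
```

Emit:
{"op": "step_arm", "data": {
  "plan": [
    [[-2, 1, 30, 0, -1], [-2, 1, 60, 0, -1], [-2, 1, 80, 0, -1], [-2, 1, 88, 0, -1], [-2, 1, 92, 0, -1], [-2, 1, 94, 0, -1], [-2, 1, 95, 0, -1], [-2, 1, 95, 0, -1]]
  ]
}}

```text
t: 16.3
eef_pos: [439.1, -84.6, 7.8]
tcp_rot: [3.141, -0.001, 0.168]
ft_force: [0.3, 0.6, -0.5]
opening: 0.374
grip_force: 29.9
```

Emit:
{"op": "step_arm", "data": {
  "plan": [
    [[0, 0, 0, 0, 0], [0, 0, 0, 0, 0], [0, 0, 0, 0, 0], [0, 0, 0, 0, 0], [0, 0, -20, 0, 0], [0, 0, -60, 0, 0.05], [0, 0, -100, 0, 0.1], [0, 0, -130, 0, 0.1]]
  ]
}}

```text
t: 16.97
eef_pos: [438.7, -84.7, 139.7]
tcp_rot: [3.141, -0.001, 0.168]
ft_force: [0.9, -0.5, -0.8]
opening: 0.545
grip_force: 0.0
```

```bash
python3 - <<'E'
from h import *
go([434.8,277.4,155],15.7)
E
```

```text
shift [  56.6 -357.7  -15.4] turn -6.09 rows 8.7 0.9
```

Emit:
{"op": "step_arm", "data": {
  "plan": [
    [[57, -358, -20, -6, 0.1], [57, -358, -20, -6, 0.1], [57, -358, -20, -6, 0.1], [57, -358, -20, -6, 0.1], [57, -358, -20, -6, 0.1], [57, -358, -20, -6, 0.1], [57, -358, -20, -6, 0.1], [57, -358, -20, -6, 0.1]]
  ]
}}

```text
t: 17.63
eef_pos: [434.8, 250.2, 155.8]
tcp_rot: [-3.142, -0.0, 0.273]
ft_force: [0.6, 0.5, 0.3]
opening: 0.55
grip_force: 0.0
```

Emit:
{"op": "step_arm", "data": {
  "plan": [
    [[0, 0, 0, 0, 0.1], [0, 0, 0, 0, 0.1], [0, 0, 0, 0, 0.1]]
  ]
}}

```text
t: 17.88
eef_pos: [435.0, 247.8, 155.3]
tcp_rot: [3.141, 0.001, 0.273]
ft_force: [-0.8, -0.1, -0.2]
opening: 0.551
grip_force: 0.0
```

```bash
python3 - <<'E'
from h import *
go([434.8,277.4,42],15.7); a=snap('wrist','w6'); b=snap('top','top6')
an=np.radians(15.7);X=np.array([np.cos(an),np.sin(an)]);Y=np.array([-X[1],X[0]]);O=np.array([524.3,236.5])
for y in(64,):
    P=[np.r_[O+x*X+(y+s)*Y,48] for x,s in((-110,-18),(-110,18),(-10,18),(-10,-18))]
    cv2.polylines(a,[proj('w6',P).round().astype(int)],True,(0,255,0),1)
o=np.zeros((600,640,3),np.uint8); o[:400]=a; o[400:]=cv2.resize(b[160:260,200:520],(640,200),interpolation=cv2.INTER_CUBIC); cv2.imwrite('pics/v6.png',o)
E
```

```text
shift [  7.9 -28.6 113.3] turn -0.04 rows 2.8 0.0
```

View pics/v6.png

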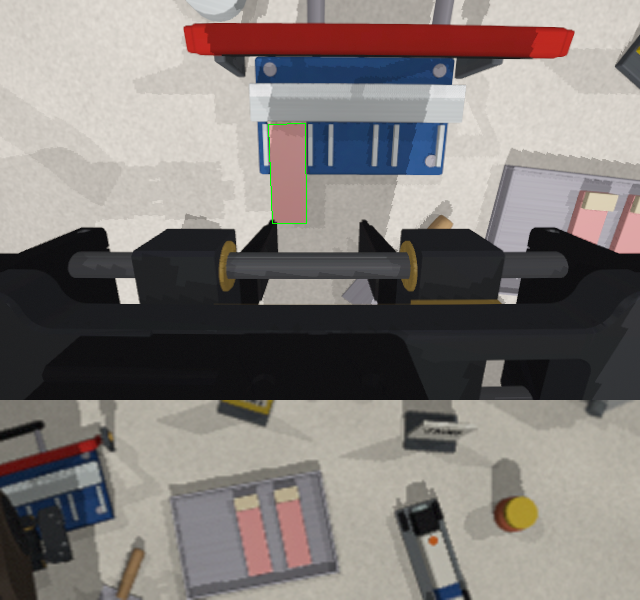

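Both placed coupons lie flat, and the last one matches its predicted outline.

Emit:
{"op": "step_arm", "data": {
  "plan": [
    [[8, -28.5, 20, 0, 0.1], [8, -28.5, 50, 0, 0.1], [8, -28.5, 80, 0, 0.1], [8, -28.5, 100, 0, 0.1], [8, -28.5, 110, 0, 0.1], [8, -28.5, 113, 0, 0.1], [8, -28.5, 113, 0, 0.1], [8, -28.5, 113, 0, 0.1]]
  ]
}}

```text
t: 18.65
eef_pos: [436.1, 277.5, 43.4]
tcp_rot: [-3.141, -0.001, 0.272]
ft_force: [0.6, -0.2, -0.5]
opening: 0.552
grip_force: 0.0
```

Emit:
{"op": "step_arm", "data": {
  "plan": [
    [[0, 0, 0, 0, -1], [0, 0, 0, 0, -1], [0, 0, 0, 0, -1], [0, 0, 0, 0, -1], [0, 0, 0, 0, -1], [0, 0, 0, 0, -1]]
  ]
}}

```text
t: 19.15
eef_pos: [435.7, 277.8, 43.0]
tcp_rot: [-3.141, -0.001, 0.273]
ft_force: [0.4, -0.4, 5.9]
opening: 0.37
grip_force: 29.9
```

Emit:
{"op": "step_arm", "data": {
  "plan": [
    [[-8, 0, 0, 0, -1], [-18, 0, 0, 0, -1], [-28, 0, 0, 0, -1], [-38, 0, 0, 0, -1], [-50, 0, 0, 0, -1], [-52, 0, -10, 0, -1], [-52, 0, -35, 0, -1], [-52, 0, -60, 0, -1]]
  ]
}}

```text
t: 19.82
eef_pos: [383.9, 263.2, 103.0]
tcp_rot: [3.141, 0.004, 0.273]
ft_force: [0.7, -0.2, -0.5]
opening: 0.377
grip_force: 29.9
```

```bash
python3 - <<'E'
from h import *
go([428,-22,102],9.7); s=env.state(); print(s['opening'],s['grip_force'])
E
```

```text
shift [-34.4 286.5   1.3] turn 5.93 rows 6.9 0.8
0.37749478967534084 29.92129236459732
```

Emit:
{"op": "step_arm", "data": {
  "plan": [
    [[-34, 286, 0, 6, -1], [-34, 286, 0, 6, -1], [-34, 286, 0, 6, -1], [-34, 286, 0, 6, -1], [-34, 286, 0, 6, -1], [-34, 286, 0, 6, -1], [-34, 286, 0, 6, -1], [-34, 286, 0, 6, -1]]
  ]
}}

```text
t: 20.48
eef_pos: [430.3, -25.9, 102.9]
tcp_rot: [3.141, -0.001, 0.163]
ft_force: [0.2, -0.1, 0.1]
opening: 0.379
grip_force: 29.9
```

Emit:
{"op": "step_arm", "data": {
  "plan": [
    [[0, 0, 0, 0, -1], [0, 0, 0, 0, -1], [0, 0, 0, 0, -1]]
  ]
}}

```text
t: 20.73
eef_pos: [429.1, -19.8, 102.6]
tcp_rot: [-3.141, 0.001, 0.169]
ft_force: [0.2, 1.4, -0.5]
opening: 0.375
grip_force: 29.9
```

```bash
python3 - <<'E'
from h import *
go([428,-22,7],9.7); s=env.state(); print(s['opening'],s['grip_force'],s['eef_pos'])
E
```

```text
shift [-1.4  2.  95.6] turn -0.01 rows 2.3 0.0
0.3749101705165361 29.921496212482452 [429.0657577  -19.82281147 102.56447507]
```

Emit:
{"op": "step_arm", "data": {
  "plan": [
    [[-1, 1.5, 30, 0, -1], [-1, 1.5, 60, 0, -1], [-1, 1.5, 80, 0, -1], [-1, 1.5, 88, 0, -1], [-1, 1.5, 92, 0, -1], [-1, 1.5, 94, 0, -1], [-1, 1.5, 95, 0, -1], [-1, 1.5, 95, 0, -1]]
  ]
}}

```text
t: 21.4
eef_pos: [429.2, -22.3, 8.1]
tcp_rot: [3.141, -0.001, 0.168]
ft_force: [-0.0, 0.1, 0.1]
opening: 0.375
grip_force: 29.9
```

Emit:
{"op": "step_arm", "data": {
  "plan": [
    [[0, 0, 0, 0, 0], [0, 0, 0, 0, 0], [0, 0, 0, 0, 0], [0, 0, 0, 0, 0], [0, 0, -20, 0, 0], [0, 0, -60, 0, 0.05], [0, 0, -100, 0, 0.1], [0, 0, -130, 0, 0.1]]
  ]
}}

```text
t: 22.07
eef_pos: [428.8, -22.5, 140.0]
tcp_rot: [3.141, -0.001, 0.168]
ft_force: [0.5, 0.1, -0.3]
opening: 0.546
grip_force: 0.0
```

```bash
python3 - <<'E'
from h import *
go([380,-230,220],0)
E
```

```text
shift [-82.6 196.4 -80. ] turn 9.61 rows 5.5 1.3
```

Emit:
{"op": "step_arm", "data": {
  "plan": [
    [[-90, 196, -110, 10, 1], [-90, 196, -110, 10, 1], [-90, 196, -110, 10, 1], [-90, 196, -110, 10, 1], [-90, 196, -110, 10, 1], [-90, 196, -110, 10, 1], [-90, 196, -110, 10, 1], [-90, 196, -110, 10, 1]]
  ]
}}

```text
t: 22.73
eef_pos: [372.4, -232.0, 247.9]
tcp_rot: [3.141, -0.001, -0.01]
ft_force: [0.2, -0.1, -0.1]
opening: 0.992
grip_force: 0.0
```

Emit:
{"op": "step_arm", "data": {
  "plan": [
    [[0, 0, 0, 0, 1], [0, 0, 0, 0, 1], [0, 0, 0, 0, 1]]
  ]
}}

```text
t: 22.98
eef_pos: [372.9, -229.7, 246.9]
tcp_rot: [-3.141, 0.001, -0.005]
ft_force: [0.3, -0.3, -0.3]
opening: 0.999
grip_force: 0.0
```

```bash
python3 - <<'E'
from h import *
a=snap('wrist','w7'); print(tool()[0]); b=snap('top','top7')
o=np.zeros((600,800,3),np.uint8); o[:]=0
o[:313,:]=cv2.resize(a[:250],(800,313),interpolation=cv2.INTER_CUBIC)
o[313:,:]=cv2.resize(b[140:255,160:480],(800,287),interpolation=cv2.INTER_CUBIC)
cv2.imwrite('pics/v7.png',o)
E
```

```text
[ 372.98684543 -229.82240962  246.93720059]
```

View pics/v7.png

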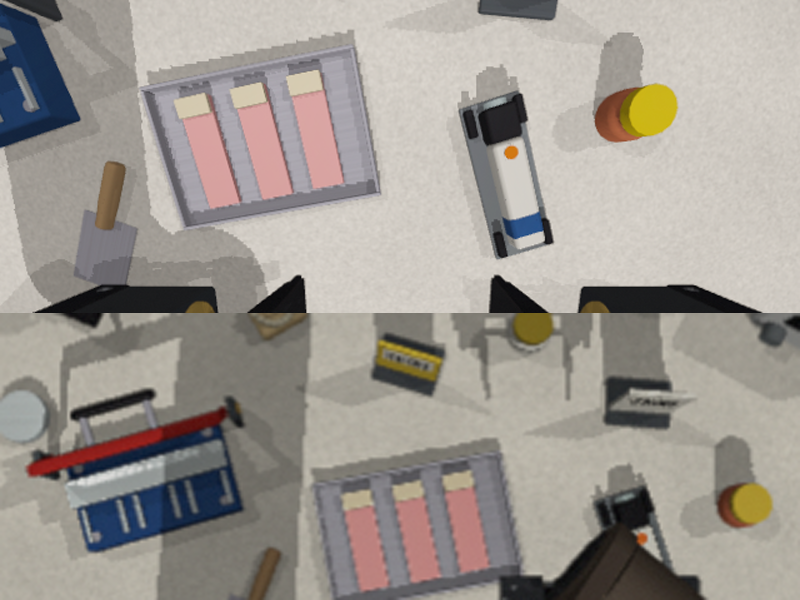

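All three coupons lie flat inside the tray. The wand is still in its rest, with head at about (500,110) and tail at (525,235) in the 1.25× view. I'll move above it for a second view that includes the white stand.

```bash
python3 - <<'E'
from h import *
go([385,-345,230],17)
f=lambda L:(np.array(L,float)+.5)/1.25-.5
print('rest',atz('w7',f([(459,108),(521,89),(553,243),(497,258)]),8).round(0).tolist())
print('wandtop near',atz('w7',f([(513,248),(546,237)]),42).round(0).tolist(),'dot',atz('w7',f([(511,152)]),42).round(0).tolist())
E
```

```text
shift [ 12.6 115.   16.9] turn -17.3 rows 2.8 2.4
rest [[499.0, -299.0, 8.0], [518.0, -366.0, 8.0], [346.0, -417.0, 8.0], [328.0, -351.0, 8.0]]
wandtop near [[348.0, -358.0, 42.0], [361.0, -393.0, 42.0]] dot [[451.0, -349.0, 42.0]]
```

Emit:
{"op": "step_arm", "data": {
  "plan": [
    [[0, 115, 17, -17, 1], [0, 115, 17, -17, 1], [0, 115, 17, -17, 1], [0, 115, 17, -17, 1], [0, 115, 17, -17, 1], [0, 115, 17, -17, 1], [0, 115, 17, -17, 1]]
  ]
}}

```text
t: 23.67
eef_pos: [372.2, -344.7, 230.5]
tcp_rot: [-3.141, -0.0, 0.29]
ft_force: [0.3, -0.0, -0.2]
opening: 1.002
grip_force: 0.0
```

```bash
python3 - <<'E'
from h import *
a=snap('wrist','w8'); print(tool()[0],env.state()['qvel'].round(3)); 
cv2.imwrite('pics/v8.png',cv2.resize(a[:280,160:560],(800,560),interpolation=cv2.INTER_CUBIC))
E
```

```text
[ 372.28588232 -344.71551251  230.62944461] [ 0.    -0.004 -0.003 -0.002 -0.001 -0.004]
```

View pics/v8.png

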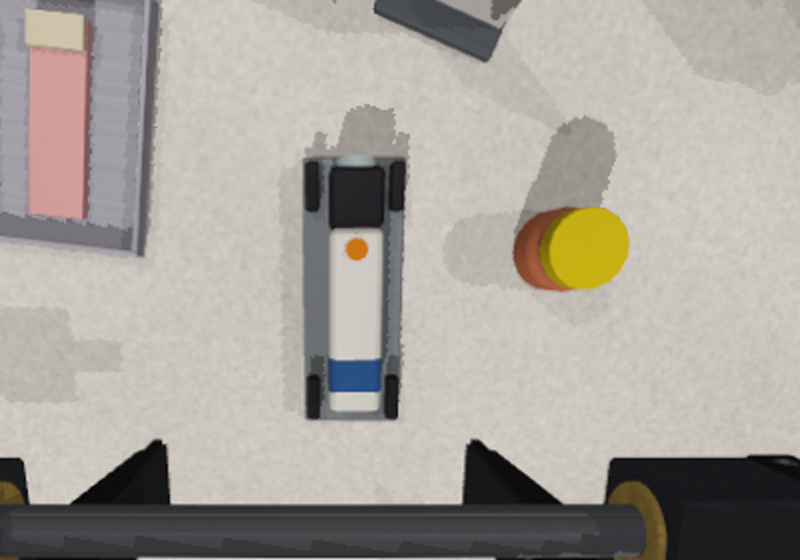

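The wand sits centred in the rest, at about (330–386, 166–411) in the 2× view, with the front edge of the white stand's foot at (375,12)–(488,60).

```bash
python3 - <<'E'
from h import *
f7=lambda L:(np.array(L,float)+.5)/1.25-.5
f8=lambda L:(np.array(L,float)+.5)/2-.5+[160,0]
print(tri('w7',f7([(511,152),(513,247),(546,236)]),'w8',f8([(357,249),(328,411),(381,411)])).round(1))
w=atz('w8',f8([(330,166),(386,166),(381,411),(328,411)]),42); print(w.round(1)); c=w.mean(0)[:2]
print(c,np.degrees(np.arctan2(*(w[0]+w[1]-w[2]-w[3])[[1,0]])))
r=atz('w8',f8([(304,158),(405,157),(401,418),(306,418)]),8); print('rest',r.mean(0),np.degrees(np.arctan2(*(r[0]+r[1]-r[2]-r[3])[[1,0]])),r.round(0).tolist())
print('white foot front',atz('w8',f8([(375,10),(488,60)]),6).round(1))
go([*c,110],17);go([*c,12],17)
E
```

```text
[[ 4.507e+02 -3.486e+02  4.210e+01  3.000e-01]
 [ 3.446e+02 -3.628e+02  2.790e+01  3.100e+00]
 [ 3.580e+02 -3.959e+02  3.680e+01  5.100e+00]]
[[ 492.2 -318.6   42. ]
 [ 501.8 -350.7   42. ]
 [ 356.5 -395.1   42. ]
 [ 346.5 -361.5   42. ]]
[ 424.27360614 -356.4920077 ] 16.707382410745986
rest [ 422.78776603 -357.85514579    8.        ] 17.2654467812713 [[497.0, -300.0, 8.0], [517.0, -363.0, 8.0], [348.0, -417.0, 8.0], [329.0, -351.0, 8.0]]
white foot front [[ 593.8 -318.     6. ]
 [ 587.6 -395.5    6. ]]
shift [ 46.4  26.2 120.6] turn -0.34 rows 3.2 0.0
shift [ 46.4  26.2 218.6] turn -0.34 rows 5.4 0.0
```

Emit:
{"op": "step_arm", "data": {
  "plan": [
    [[46, 25.5, 40, 0, 1], [46, 25.5, 80, 0, 1], [46, 25.5, 120, 0, 1], [46, 25.5, 160, 0, 1], [46, 25.5, 190, 0, 1], [46, 25.5, 210, 0, 1], [46, 25.5, 217, 0, 1], [46, 25.5, 217, 0, 1]]
  ]
}}

```text
t: 24.38
eef_pos: [423.3, -356.1, 12.4]
tcp_rot: [-3.139, 0.001, 0.291]
ft_force: [-0.8, 0.9, -0.5]
opening: 0.999
grip_force: 0.0
```

Emit:
{"op": "step_arm", "data": {
  "plan": [
    [[0, 0, 0, 0, -0.2], [0, 0, 0, 0, -0.2], [0, 0, 0, 0, -0.2], [0, 0, 0, 0, -0.2], [0, 0, 0, 0, -0.2], [0, 0, 0, 0, -0.2], [0, 0, 0, 0, -1], [0, 0, 0, 0, -1]]
  ]
}}

```text
t: 25.05
eef_pos: [423.5, -357.1, 13.5]
tcp_rot: [3.142, -0.0, 0.29]
ft_force: [0.0, 1.2, -0.2]
opening: 0.496
grip_force: 0.0
```

Emit:
{"op": "step_arm", "data": {
  "plan": [
    [[0, 0, 0, 0, -1], [0, 0, 0, 0, -1], [0, 0, 0, 0, -1], [0, 0, 0, 0, -1], [0, 0, 0, 0, -1], [0, 0, 0, 0, -1]]
  ]
}}

```text
t: 25.55
eef_pos: [423.3, -356.9, 13.3]
tcp_rot: [-3.141, 0.0, 0.29]
ft_force: [-0.9, 0.8, 1.5]
opening: 0.356
grip_force: 30.0
```

Wand gripped (opening 0.356 ≈ 34 mm). I'll lift it and take two views of the white label.

Emit:
{"op": "step_arm", "data": {
  "plan": [
    [[0, 0, -20, 0, -1], [0, 0, -50, 0, -1], [10, -30, -90, -7, -1], [30, -50, -137, -14, -1], [33, -50, -137, -28, -1], [33, -50, -137, -28, -1], [33, -50, -137, -28, -1], [33, -50, -137, -28, -1]]
  ]
}}

```text
t: 26.22
eef_pos: [440.6, -299.6, 150.1]
tcp_rot: [-3.141, 0.0, 0.775]
ft_force: [0.1, -0.4, -2.2]
opening: 0.358
grip_force: 30.0
```

```bash
python3 - <<'E'
from h import *
a=snap('wrist','w9'); print(tool()[0],env.state()['qvel'].round(3),env.state()['opening'],env.state()['grip_force'])
E
```

```text
[ 440.3993741  -299.7613598   149.69699281] [-0.008  0.012  0.     0.    -0.    -0.003] 0.36042855383461564 29.989037811756134
```

Emit:
{"op": "step_arm", "data": {
  "plan": [
    [[60, -40, -40, 0, -1], [60, -40, -40, 0, -1], [60, -40, -40, 0, -1], [60, -40, -40, 0, -1], [60, -40, -40, 0, -1], [60, -40, -40, 0, -1]]
  ]
}}

```text
t: 26.77
eef_pos: [454.9, -229.9, 189.3]
tcp_rot: [-3.14, 0.0, 0.776]
ft_force: [-0.7, 0.5, -1.7]
opening: 0.355
grip_force: 30.0
```

```bash
python3 - <<'E'
from h import *
b=snap('wrist','w10'); print(tool()[0],env.state()['qvel'].round(3),env.state()['opening'],env.state()['grip_force'])
a=cv2.imread('pics/w9.png')
o=np.zeros((600,800,3),np.uint8)
o[:300]=cv2.resize(a[:240],(800,300)); o[300:]=cv2.resize(b[:240],(800,300)); cv2.imwrite('pics/v9.png',o)
E
```

```text
[ 454.91567324 -229.93467074  189.35895479] [ 0.     0.    -0.003  0.002  0.002 -0.003] 0.35675440513517453 29.989268481731415
```

View pics/v9.png

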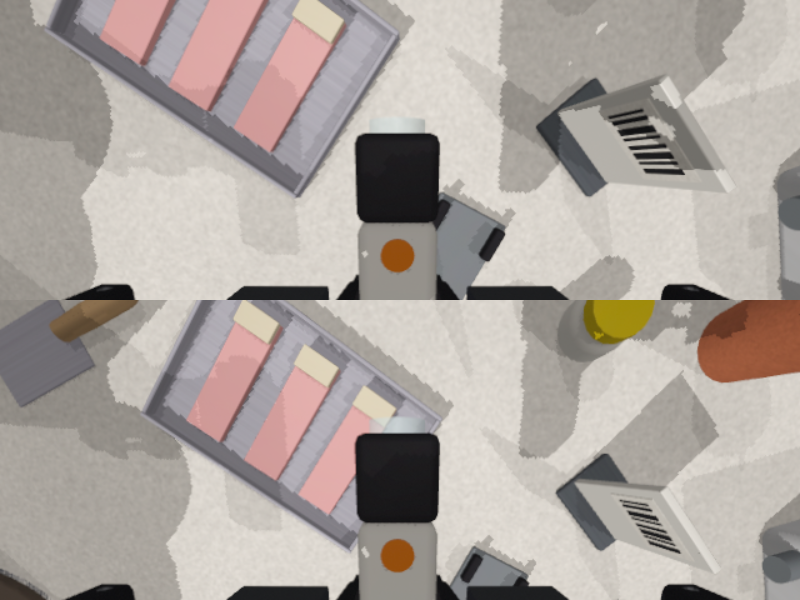

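```bash
python3 - <<'E'
from h import *
def dark(n,roi):
    x0,y0,x1,y1=roi; g=cv2.cvtColor(cv2.imread(f'pics/{n}.png'),cv2.COLOR_BGR2GRAY)[y0:y1,x0:x1]; m=g<60
    k,l,st,ce=cv2.connectedComponentsWithStats(m.astype(np.uint8)); 
    q=[i for i in range(1,k) if 4<=st[i,4]<200]; ys,xs=np.nonzero(np.isin(l,q)); P=np.c_[xs,ys]+[x0,y0]
    r=cv2.minAreaRect(P.astype(np.float32)); print(n,len(q),len(P),'centroid',P.mean(0).round(1),'rect',r)
    h=cv2.convexHull(P.astype(np.float32)); M=cv2.moments(h); return np.array([M['m10']/M['m00'],M['m01']/M['m00']]),cv2.approxPolyDP(h,3,True)[:,0]
a,h9=dark('w9',(482,82,552,145)); b,h10=dark('w10',(492,155,555,210))
print(a,h9.tolist(),b,h10.tolist())
print('tri',tri('w9',[a],'w10',[b]).round(1),atz('w9',[a],90).round(1),atz('w10',[b],90).round(1))
f=lambda L:(np.array(L,float)+.5)/1.25-.5
for n,L in(('w9',[(655,83),(720,190)]),('w10',[(651,187),(709,273)])):
    t=atz(n,f(L),128); d=t[0]-t[1]; print(n,t.round(1).tolist(),t.mean(0).round(1),np.linalg.norm(d),np.degrees(np.arctan2(-d[0],d[1])))
E
```

```text
w9 8 696 centroid [516.2 114. ] rect ((517.3909912109375, 115.73306274414062), (71.82454681396484, 25.68039894104004), 55.66978073120117)
w10 8 206 centroid [520.1 180.5] rect ((520.6644287109375, 181.7349090576172), (58.82085418701172, 15.48348331451416), 55.00798034667969)
[516.07489994 113.78479131] [[547.0, 139.0], [517.0, 137.0], [487.0, 93.0], [513.0, 87.0]] [519.73462783 180.2596465 ] [[543.0, 202.0], [520.0, 194.0], [499.0, 161.0], [515.0, 163.0]]
tri [[ 6.059e+02 -3.555e+02  9.440e+01  2.000e-01]] [[ 608.1 -357.4   90. ]] [[ 607.7 -358.4   90. ]]
w9 [[609.6, -320.3, 128.0], [602.8, -390.8, 128.0]] [ 606.2 -355.5  128. ] 70.88673073580966 -5.45619898604284
w10 [[608.7, -313.5, 128.0], [602.6, -392.0, 128.0]] [ 605.6 -352.7  128. ] 78.67003332111922 -4.4221578202717815
```

```bash
python3 - <<'E'
from h import *
go([447.5,-343.4,78.3],-5)
E
```

```text
shift [-84.8  75.9 111. ] turn 49.48 rows 3.8 6.9
```

Emit:
{"op": "step_arm", "data": {
  "plan": [
    [[-85, 76, 40, 49.5, -1], [-85, 76, 40, 49.5, -1], [-85, 76, 40, 49.5, -1], [-85, 76, 40, 49.5, -1], [-85, 76, 40, 49.5, -1], [-85, 76, 40, 49.5, -1], [-85, 76, 60, 49.5, -1], [-85, 76, 80, 49.5, -1]]
  ]
}}

```text
t: 27.48
eef_pos: [448.0, -344.2, 109.8]
tcp_rot: [3.141, -0.001, -0.095]
ft_force: [0.5, -0.5, -2.2]
opening: 0.359
grip_force: 30.0
```

Emit:
{"op": "step_arm", "data": {
  "plan": [
    [[0, 0, 10, 0, -1], [0, 0, 20, 0, -1], [0, 0, 26, 0, -1], [0, 0, 30, 0, -1], [0, 0, 31, 0, -1], [0, 0, 31, 0, -1]]
  ]
}}

```text
t: 27.98
eef_pos: [448.4, -343.1, 79.5]
tcp_rot: [3.141, -0.0, -0.085]
ft_force: [0.2, -0.6, -2.1]
opening: 0.357
grip_force: 30.0
```

```bash
python3 - <<'E'
from h import *
go([447.5,-343.4,78.3],-5); s=env.state(); print(s['opening'],s['grip_force'],s['eef_pos'])
snap('wrist','w11'); snap('top','top11'); a=cv2.imread('pics/w11.png'); hs=cv2.cvtColor(a,cv2.COLOR_BGR2HSV); m=cv2.inRange(hs,(5,180,80),(18,255,255))
print([ (st[4],c.round(1).tolist()) for st,c in zip(*cv2.connectedComponentsWithStats(m)[2:]) if st[4]>100][:6])
for n in('w9','w10'):
    m=cv2.inRange(cv2.cvtColor(cv2.imread(f'pics/{n}.png'),cv2.COLOR_BGR2HSV),(5,180,80),(18,255,255)); print([ (st[4],c.round(1).tolist()) for st,c in zip(*cv2.connectedComponentsWithStats(m)[2:]) if st[4]>100][:6])
E
```

```text
shift [-0.8  0.4  1.2] turn 0.12 rows 0.0 0.0
0.3570052515048357 29.989152252674103 [ 448.35526146 -343.07289262   79.534461  ]
[(np.int32(255477), [319.5, 199.5]), (np.int32(513), [317.7, 204.1])]
[(np.int32(255475), [319.5, 199.5]), (np.int32(525), [317.7, 204.2])]
[(np.int32(255474), [319.5, 199.5]), (np.int32(524), [317.7, 204.1])]
```

In position (offsets ≈1 mm). Holding for over 3 s.

Emit:
{"op": "step_arm", "data": {
  "plan": [
    [[0, 0, 1, 0, -1], [0, 0, 1, 0, -1], [0, 0, 1, 0, -1], [0, 0, 1, 0, -1], [0, 0, 1, 0, -1], [0, 0, 1, 0, -1], [0, 0, 1, 0, -1], [0, 0, 1, 0, -1]]
  ]
}}

```text
t: 28.75
eef_pos: [448.2, -342.9, 78.4]
tcp_rot: [-3.141, -0.0, -0.085]
ft_force: [0.4, -1.1, -2.3]
opening: 0.355
grip_force: 30.0
```

Emit:
{"op": "step_arm", "data": {
  "plan": [
    [[0, 0, 0, 0, -1], [0, 0, 0, 0, -1], [0, 0, 0, 0, -1], [0, 0, 0, 0, -1], [0, 0, 0, 0, -1], [0, 0, 0, 0, -1], [0, 0, 0, 0, -1], [0, 0, 0, 0, -1]]
  ]
}}

```text
t: 29.42
eef_pos: [448.3, -342.9, 78.4]
tcp_rot: [-3.142, -0.0, -0.085]
ft_force: [-0.4, 0.4, -1.2]
opening: 0.357
grip_force: 30.0
```

Emit:
{"op": "step_arm", "data": {
  "plan": [
    [[0, 0, 0, 0, -1], [0, 0, 0, 0, -1], [0, 0, 0, 0, -1], [0, 0, 0, 0, -1], [0, 0, 0, 0, -1], [0, 0, 0, 0, -1], [0, 0, 0, 0, -1], [0, 0, 0, 0, -1]]
  ]
}}

```text
t: 30.08
eef_pos: [448.3, -342.9, 78.4]
tcp_rot: [-3.142, -0.0, -0.085]
ft_force: [-0.1, -0.5, -3.0]
opening: 0.354
grip_force: 30.0
```

Emit:
{"op": "step_arm", "data": {
  "plan": [
    [[0, 0, 0, 0, -1], [0, 0, 0, 0, -1], [0, 0, 0, 0, -1], [0, 0, 0, 0, -1], [0, 0, 0, 0, -1], [0, 0, 0, 0, -1], [0, 0, 0, 0, -1], [0, 0, 0, 0, -1]]
  ]
}}

```text
t: 30.75
eef_pos: [448.3, -342.9, 78.4]
tcp_rot: [-3.142, -0.0, -0.085]
ft_force: [-0.4, -0.3, -2.4]
opening: 0.357
grip_force: 30.0
```

Emit:
{"op": "step_arm", "data": {
  "plan": [
    [[0, 0, 0, 0, -1], [0, 0, 0, 0, -1], [0, 0, 0, 0, -1], [0, 0, 0, 0, -1], [0, 0, 0, 0, -1], [0, 0, 0, 0, -1], [0, 0, 0, 0, -1], [0, 0, 0, 0, -1]]
  ]
}}

```text
t: 31.42
eef_pos: [448.3, -342.9, 78.4]
tcp_rot: [-3.142, -0.0, -0.085]
ft_force: [0.6, 0.6, -1.9]
opening: 0.357
grip_force: 30.0
```

```bash
cat >> h.py <<'E'
def dot(n): # wand's orange dot in a wrist picture (317.7,204.1 when not slipped)
    m=cv2.inRange(cv2.cvtColor(cv2.imread(f'pics/{n}.png'),cv2.COLOR_BGR2HSV),(5,180,80),(18,255,255)); print('dot',[(int(st[4]),c.round(1).tolist()) for st,c in list(zip(*cv2.connectedComponentsWithStats(m)[2:]))[1:] if st[4]>100])
E
python3 - <<'E'
from h import *
snap('wrist','w12');dot('w12'); print(env.state()['grip_force'])
go([520,0,160],30)
print('yellow in w3?', proj('w3',[(655,-69,90)]),proj('w4',[(655,-69,90)]))
E
```

```text
dot [(513, [317.7, 204.1])]
29.989230930805206
shift [  42.3 -347.8  -81.6] turn -34.88 rows 8.6 4.9
yellow in w3? [[572.80754656  80.6586461 ]] [[ 218.63885905 -153.50605104]]
```

```bash
python3 - <<'E'
from h import *
go([508,28,155],35)
E
```

```text
shift [  28.  -374.7  -76.6] turn -39.88 rows 9.2 5.6
```

Emit:
{"op": "step_arm", "data": {
  "plan": [
    [[0, 0, -30, 0, -1], [0, 0, -65, 0, -1], [28, -375, -77, -40, -1], [28, -375, -77, -40, -1], [28, -375, -77, -40, -1], [28, -375, -77, -40, -1], [28, -375, -77, -40, -1], [28, -375, -77, -40, -1]]
  ]
}}

```text
t: 32.13
eef_pos: [487.9, -94.4, 151.6]
tcp_rot: [3.141, -0.0, 0.619]
ft_force: [2.0, -0.1, -2.1]
opening: 0.353
grip_force: 30.0
```

Emit:
{"op": "step_arm", "data": {
  "plan": [
    [[60, -85, 0, -5, -1], [85, -120, 0, -8, -1], [85, -120, 0, -8, -1], [85, -120, 0, -8, -1], [85, -120, 0, -8, -1], [85, -120, 0, -8, -1]]
  ]
}}

```text
t: 32.63
eef_pos: [488.4, 51.9, 151.4]
tcp_rot: [3.141, -0.0, 0.755]
ft_force: [0.7, -1.6, -1.6]
opening: 0.357
grip_force: 30.0
```

```bash
python3 - <<'E'
from h import *
go([508,28,155],35); print(tool()[0], env.state()['opening'],env.state()['qvel'].round(3))
E
```

```text
shift [-2.1 30.8 -3.5] turn 8.27 rows 0.7 1.2
[488.42285425  51.90112823 151.44892384] 0.35739974099999267 [-0.045  0.001 -0.    -0.004 -0.002 -0.012]
```

Close enough for a first view; then I'll shift for a second.

```bash
python3 - <<'E'
from h import *
snap('wrist','w13'); print(tool()[0],proj('w13',[(655,-69,90)]))
E
```

```text
[488.52527339  50.92799669 151.42699579] [[558.32430172 164.99952867]]
```

Emit:
{"op": "step_arm", "data": {
  "plan": [
    [[0, 40, -30, 9, -1], [0, 40, -30, 9, -1], [0, 40, -30, 9, -1], [0, 40, -30, 9, -1], [0, 40, -30, 9, -1], [0, 40, -30, 9, -1]]
  ]
}}

```text
t: 33.18
eef_pos: [515.0, 21.6, 180.7]
tcp_rot: [-3.141, 0.001, 0.596]
ft_force: [-0.7, -0.6, -1.3]
opening: 0.357
grip_force: 30.0
```

```bash
python3 - <<'E'
from h import *
b=snap('wrist','w14'); print(tool()[0],proj('w14',[(655,-69,90)]))
a=cv2.imread('pics/w13.png')
o=np.zeros((600,800,3),np.uint8)
c=lambda im:cv2.resize(im[0:240,400:640],(600,600),interpolation=cv2.INTER_CUBIC)
o[:,:400]=c(a)[:,:400] if 0 else cv2.resize(a[0:240,440:600],(400,600),interpolation=cv2.INTER_CUBIC)
o[:,400:]=cv2.resize(b[0:240,440:600],(400,600),interpolation=cv2.INTER_CUBIC)
cv2.imwrite('pics/v13.png',o); dot('w14')
E
```

```text
[515.16682477  21.76875562 180.81952526] [[485.61429396 132.01341111]]
dot [(523, [317.7, 204.1])]
```

View pics/v13.png

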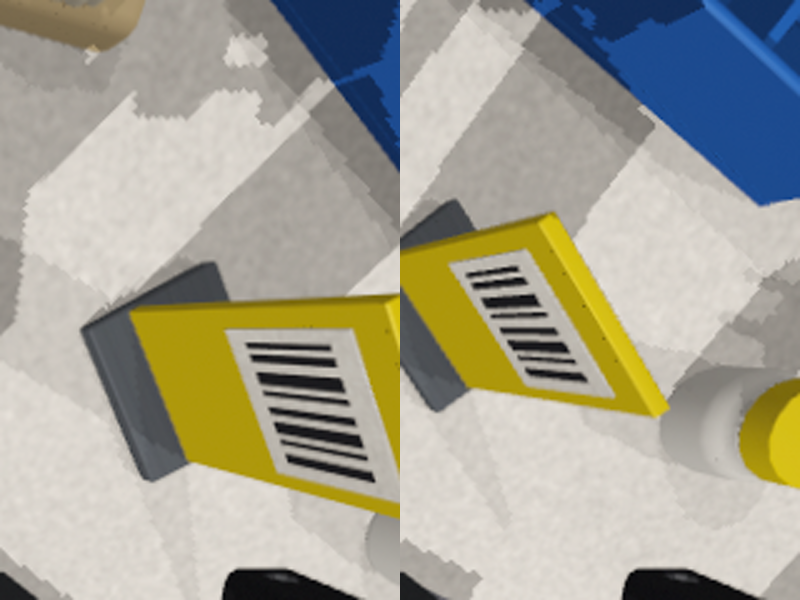

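Both views show the striped label clearly, with corners at (226,330), (350,330), (398,496), (279,471) on the left and (450,264), (528,249), (613,397), (519,386) on the right. I'll triangulate them.

```bash
python3 - <<'E'
from h import *
f=lambda L:(np.array(L,float)+.5)/2.5-.5+[440,0]
A=f([(226,330),(352,329),(399,497),(279,471)]);B=f([(50,264),(128,249),(213,397),(119,386)])
T=tri('w13',A,'w14',B); print(T.round(1)); m=T[:,:3].mean(0)
for n,P in(('w13',A),('w14',B)):
    t=np.array([atz(n,[p],z)[0] for p,z in zip(P,(65,115,115,65))]); d=(t[0]+t[1]-t[2]-t[3]); y=np.arctan2(-d[0],d[1]); print(n,t.mean(0).round(1),np.degrees(y),np.linalg.norm(d)/2)
d=(T[0]+T[1]-T[2]-T[3]);y=np.arctan2(-d[0],d[1]); print(m,np.degrees(y))
E
```

```text
[[ 6.679e+02 -4.310e+01  6.460e+01  2.000e-01]
 [ 6.690e+02 -4.370e+01  1.138e+02  0.000e+00]
 [ 6.522e+02 -1.028e+02  1.090e+02  1.700e+00]
 [ 6.443e+02 -9.010e+01  7.810e+01  3.000e-01]]
w13 [658.9 -70.6  90. ] -18.07240972687403 58.20144692157334
w14 [658.4 -70.7  90. ] -19.441398450357664 58.61885577206174
[658.33796211 -69.92122518  91.36994643] -20.85350961622602
```

```bash
python3 - <<'E'
from h import *
go([505.5,-22.5,78.3],-17.5)
E
```

```text
shift [-32.8  31.3 102.5] turn 51.66 rows 2.7 7.2
```

Emit:
{"op": "step_arm", "data": {
  "plan": [
    [[-33, 31, 0, 51.5, -1], [-33, 31, 0, 51.5, -1], [-33, 31, 0, 51.5, -1], [-33, 31, 0, 51.5, -1], [-33, 31, 10, 51.5, -1], [-33, 31, 30, 51.5, -1], [-33, 31, 50, 51.5, -1], [-33, 31, 70, 51.5, -1]]
  ]
}}

```text
t: 33.9
eef_pos: [505.6, -22.2, 110.5]
tcp_rot: [-3.141, -0.0, -0.31]
ft_force: [0.7, 0.2, -2.4]
opening: 0.354
grip_force: 30.0
```

Emit:
{"op": "step_arm", "data": {
  "plan": [
    [[0, 0, 10, 0, -1], [0, 0, 20, 0, -1], [0, 0, 27, 0, -1], [0, 0, 31, 0, -1], [0, 0, 32, 0, -1], [0, 0, 32, 0, -1]]
  ]
}}

```text
t: 34.4
eef_pos: [506.1, -22.6, 79.6]
tcp_rot: [-3.141, -0.0, -0.303]
ft_force: [0.5, -0.6, -1.5]
opening: 0.357
grip_force: 30.0
```

```bash
python3 - <<'E'
from h import *
go([505.5,-22.5,78.3],-17.5); s=env.state(); print(s['opening'],s['grip_force'],s['eef_pos']); snap('wrist','w15');dot('w15')
E
```

```text
shift [-0.6  0.1  1.3] turn 0.14 rows 0.0 0.0
0.3573449349815795 29.98921036720276 [506.11842526 -22.55101808  79.59480923]
dot [(522, [317.7, 204.2])]
```

Emit:
{"op": "step_arm", "data": {
  "plan": [
    [[0, 0, 1, 0, -1], [0, 0, 1, 0, -1], [0, 0, 1, 0, -1], [0, 0, 1, 0, -1], [0, 0, 1, 0, -1], [0, 0, 1, 0, -1], [0, 0, 1, 0, -1], [0, 0, 1, 0, -1]]
  ]
}}

```text
t: 35.12
eef_pos: [505.9, -22.5, 78.4]
tcp_rot: [-3.142, 0.0, -0.303]
ft_force: [0.3, 0.1, -1.4]
opening: 0.355
grip_force: 30.0
```

Emit:
{"op": "step_arm", "data": {
  "plan": [
    [[0, 0, 0, 0, -1], [0, 0, 0, 0, -1], [0, 0, 0, 0, -1], [0, 0, 0, 0, -1], [0, 0, 0, 0, -1], [0, 0, 0, 0, -1], [0, 0, 0, 0, -1], [0, 0, 0, 0, -1]]
  ]
}}

```text
t: 35.78
eef_pos: [505.9, -22.6, 78.4]
tcp_rot: [-3.142, -0.0, -0.303]
ft_force: [0.1, -0.2, -2.0]
opening: 0.356
grip_force: 30.0
```

Emit:
{"op": "step_arm", "data": {
  "plan": [
    [[0, 0, 0, 0, -1], [0, 0, 0, 0, -1], [0, 0, 0, 0, -1], [0, 0, 0, 0, -1], [0, 0, 0, 0, -1], [0, 0, 0, 0, -1], [0, 0, 0, 0, -1], [0, 0, 0, 0, -1]]
  ]
}}

```text
t: 36.45
eef_pos: [505.9, -22.6, 78.4]
tcp_rot: [-3.141, 0.0, -0.303]
ft_force: [0.0, 0.3, -1.5]
opening: 0.356
grip_force: 30.0
```

Emit:
{"op": "step_arm", "data": {
  "plan": [
    [[0, 0, 0, 0, -1], [0, 0, 0, 0, -1], [0, 0, 0, 0, -1], [0, 0, 0, 0, -1], [0, 0, 0, 0, -1], [0, 0, 0, 0, -1], [0, 0, 0, 0, -1], [0, 0, 0, 0, -1]]
  ]
}}

```text
t: 37.12
eef_pos: [505.9, -22.6, 78.4]
tcp_rot: [-3.142, -0.0, -0.303]
ft_force: [-0.1, 0.3, -1.9]
opening: 0.356
grip_force: 30.0
```

Emit:
{"op": "step_arm", "data": {
  "plan": [
    [[0, 0, 0, 0, -1], [0, 0, 0, 0, -1], [0, 0, 0, 0, -1], [0, 0, 0, 0, -1], [0, 0, 0, 0, -1], [0, 0, 0, 0, -1], [0, 0, 0, 0, -1], [0, 0, 0, 0, -1]]
  ]
}}

```text
t: 37.78
eef_pos: [505.9, -22.5, 78.4]
tcp_rot: [-3.141, 0.0, -0.303]
ft_force: [-0.6, 0.0, -2.5]
opening: 0.356
grip_force: 30.0
```

```bash
python3 - <<'E'
from h import *
snap('wrist','w16');dot('w16'); print(env.state()['grip_force']); go([423.3,-357,110],16.6)
E
```

```text
dot [(521, [317.8, 204.2])]
29.98922735452652
shift [ 21.1 343.8 -31.7] turn -33.99 rows 8.3 4.7
```

Emit:
{"op": "step_arm", "data": {
  "plan": [
    [[0, 0, -40, 0, -1], [21, 344, -42, -34, -1], [21, 344, -42, -34, -1], [21, 344, -42, -34, -1], [21, 344, -42, -34, -1], [21, 344, -42, -34, -1], [21, 344, -42, -34, -1], [21, 344, -42, -34, -1]]
  ]
}}

```text
t: 38.5
eef_pos: [441.3, -283.4, 120.0]
tcp_rot: [3.142, -0.0, 0.294]
ft_force: [1.0, -0.3, -0.8]
opening: 0.356
grip_force: 30.0
```

```bash
python3 - <<'E'
from h import *
go([423.3,-357,100],16.6)
E
```

```text
shift [-38.6  65.3  20. ] turn 0.22 rows 1.9 0.0
```

Emit:
{"op": "step_arm", "data": {
  "plan": [
    [[-38.5, 65, 20, 0, -1], [-38.5, 65, 20, 0, -1], [-38.5, 65, 20, 0, -1], [-38.5, 65, 20, 0, -1], [-38.5, 65, 20, 0, -1], [-38.5, 65, 20, 0, -1]]
  ]
}}

```text
t: 39.0
eef_pos: [424.1, -354.0, 100.1]
tcp_rot: [-3.141, -0.0, 0.291]
ft_force: [0.1, -0.3, -1.6]
opening: 0.357
grip_force: 30.0
```

```bash
python3 - <<'E'
from h import *
go([423.3,-357,13.3],16.6); snap('wrist','w17');dot('w17')
E
```

```text
shift [-1.7  2.7 86.8] turn 0.07 rows 2.1 0.0
dot [(516, [317.6, 204.2])]
```

Emit:
{"op": "step_arm", "data": {
  "plan": [
    [[-1.5, 2.5, 20, 0, -1], [-1.5, 2.5, 40, 0, -1], [-1.5, 2.5, 55, 0, -1], [-1.5, 2.5, 68, 0, -1], [-1.5, 2.5, 76, 0, -1], [-1.5, 2.5, 82, 0, -1], [-1.5, 2.5, 85.5, 0, -1], [-1.5, 2.5, 86, 0, -1]]
  ]
}}

```text
t: 39.72
eef_pos: [423.3, -357.5, 13.8]
tcp_rot: [-3.141, -0.0, 0.291]
ft_force: [-0.3, -0.4, -2.0]
opening: 0.354
grip_force: 30.0
```

```bash
python3 - <<'E'
from h import *
go([423.3,-357,13.3],16.6); s=env.state();print(s['ft_force'],s['eef_pos'])
E
```

```text
shift [ 0.1 -0.5  0.5] turn 0.05 rows 0.0 0.0
[-0.34128583 -0.3598886  -1.99098076] [ 423.34282056 -357.52461028   13.79891095]
```

Emit:
{"op": "step_arm", "data": {
  "plan": [
    [[0, 0, 0.4, 0, -1], [0, 0, 0.4, 0, 0.4], [0, 0, 0.4, 0, 0.4], [0, 0, 0.4, 0, 0.4], [0, 0, 0.4, 0, 0.4], [0, 0, 0.4, 0, 0.4], [0, 0, 0.4, 0, 0.4], [0, 0, 0.4, 0, 0.4]]
  ]
}}

```text
t: 40.38
eef_pos: [423.1, -357.8, 13.6]
tcp_rot: [3.142, -0.0, 0.29]
ft_force: [-0.2, 1.2, 0.6]
opening: 0.694
grip_force: 0.0
```

Emit:
{"op": "step_arm", "data": {
  "plan": [
    [[0, 0, -20, 0, 0.4], [0, 0, -60, 0, 0.4], [0, 0, -100, 0, 0.2], [0, 0, -140, 0, 0], [0, 0, -180, 0, -0.2], [0, 0, -220, 0, -0.2], [-10, -20, -230, 0, -0.2], [-10, -20, -230, 0, -0.2]]
  ]
}}

```text
t: 41.05
eef_pos: [407.0, -340.4, 246.8]
tcp_rot: [3.138, -0.002, 0.29]
ft_force: [0.6, -1.1, 0.1]
opening: 0.405
grip_force: 0.0
```

```bash
python3 - <<'E'
from h import *
a=snap('wrist','w18')
# expected rest footprint in the picture
x=np.radians(17.1);X=np.array([np.cos(x),np.sin(x)]);Y=np.array([-X[1],X[0]]);O=np.array([423,-357.7])
print('rest far pred',proj('w18',[np.r_[O+90*X+s*34*Y,8] for s in(1,-1)]).round(1).tolist(),'wand top pred',proj('w18',[np.r_[O+80*u*X+17*s*Y,42] for u,s in((1,1),(1,-1),(0,1),(0,-1))]).round(1).tolist())
dot('w18'); print('dot pred',proj('w18',[(450.7,-348.6,42)])); go([523+78*.963,239-2+78*.271,225],105.7)
E
```

```text
rest far pred [[306.6, 106.3], [355.4, 105.9]] wand top pred [[319.0, 112.0], [345.5, 111.8], [319.5, 174.0], [344.7, 173.7]]
dot []
dot pred [[331.77190299 151.96115662]]
shift [ 354.1 -519.6   19.3] turn -89.08 rows 15.1 12.4
```

Emit:
{"op": "step_arm", "data": {
  "plan": [
    [[354, -520, 0, -50, -0.3], [354, -520, 0, -50, -0.3], [354, -520, 0, -50, -0.3], [354, -520, 0, -50, -0.3], [354, -520, 0, -50, -0.3], [354, -520, 0, -50, -0.3], [354, -520, 0, -50, -0.3], [354, -520, 0, -50, -0.3]]
  ]
}}

```text
t: 41.77
eef_pos: [509.1, -21.8, 242.3]
tcp_rot: [-3.14, 0.0, 1.171]
ft_force: [1.0, -1.0, 0.2]
opening: 0.349
grip_force: 0.0
```

```bash
python3 - <<'E'
from h import *
go([602,256,232],105.6)
im=cv2.imread('pics/w18.png');m=cv2.inRange(cv2.cvtColor(im,cv2.COLOR_BGR2HSV),(5,180,80),(18,255,255));ys,xs=np.nonzero(m[130:180,310:355]);print('dot',xs.mean()+310,ys.mean()+130,len(xs))
E
```

```text
shift [292.1 -22.7  10.2] turn -38.53 rows 7.0 5.4
dot 333.1515151515151 152.06060606060606 66
```

Emit:
{"op": "step_arm", "data": {
  "plan": [
    [[292, -22.5, 10, -38.5, -0.3], [292, -22.5, 10, -38.5, -0.3], [292, -22.5, 10, -38.5, -0.3], [292, -22.5, 10, -38.5, -0.3], [292, -22.5, 10, -38.5, -0.3], [292, -22.5, 10, -38.5, -0.3], [292, -22.5, 10, -38.5, -0.3], [292, -22.5, 10, -38.5, -0.3]]
  ]
}}

```text
t: 42.43
eef_pos: [605.0, 258.9, 230.6]
tcp_rot: [-3.14, -0.001, 1.839]
ft_force: [0.4, -0.0, 0.2]
opening: 0.349
grip_force: 0.0
```

Emit:
{"op": "step_arm", "data": {
  "plan": [
    [[0, 0, 0, 0, -0.3], [0, 0, 0, 0, -0.3], [0, 0, 0, 0, -0.3]]
  ]
}}

```text
t: 42.68
eef_pos: [603.9, 252.0, 232.9]
tcp_rot: [-3.14, 0.0, 1.834]
ft_force: [-0.4, 0.8, 0.2]
opening: 0.351
grip_force: 0.0
```

```bash
python3 - <<'E'
from h import *
go([602,255.5,138],105.6); snap('top','top19'); snap('wrist','w19'); print(tool()[0])
E
```

```text
shift [ 3.9 -0.8 94.9] turn -0.55 rows 2.3 0.1
[604.07492024 251.8143628  233.5876315 ]
```

Emit:
{"op": "step_arm", "data": {
  "plan": [
    [[4, -1, 25, -0.5, -0.3], [4, -1, 50, -0.5, -0.3], [4, -1, 65, -0.5, -0.3], [4, -1, 77, -0.5, -0.3], [4, -1, 86, -0.5, -0.3], [4, -1, 92, -0.5, -0.3], [4, -1, 95, -0.5, -0.3], [4, -1, 95, -0.5, -0.3]]
  ]
}}

```text
t: 43.45
eef_pos: [602.1, 256.6, 138.5]
tcp_rot: [3.142, -0.0, 1.843]
ft_force: [-0.4, 0.2, -0.9]
opening: 0.348
grip_force: 0.0
```

Emit:
{"op": "step_arm", "data": {
  "plan": [
    [[0, 0, 0, 0, -1], [0, 0, 0, 0, -1], [0, 0, 0, 0, -1], [0, 0, 0, 0, -1], [0, 0, 0, 0, -1], [0, 0, 0, 0, -1]]
  ]
}}

```text
t: 43.95
eef_pos: [600.9, 256.5, 139.0]
tcp_rot: [-3.139, 0.0, 1.844]
ft_force: [-6.7, -2.7, 5.0]
opening: 0.141
grip_force: 30.0
```

```bash
python3 - <<'E'
from h import *
s=env.state();p=tool()[0];print(p,s['opening'],s['grip_force'],s['ft_force'])
a=np.radians(15.7);X=np.array([np.cos(a),np.sin(a)]);O=np.array([524.3,236.5])
r=np.hypot(90,45);p0=np.arctan2(45,90); print((p[:2]-O)@X)
x=lambda t:55-r*np.cos(p0+t); z=lambda t:56.5+r*np.sin(p0+t)
for t in np.r_[1.35:.0:-.09,0,-.02]: print(round(t,2),'dy',round(x(t)-x(1.35),1),'dz',round(-(z(t)-z(1.35)),1))
E
```

```text
[600.89984711 256.48145453 139.04334183] 0.14124854205510293 29.999611973762512 [-6.74214641 -2.65739363  4.96401622]
79.1490310949439
1.35 dy 0.0 dz -0.0
1.26 dy -8.9 dz -1.8
1.17 dy -17.9 dz -2.8
1.08 dy -26.9 dz -2.9
0.99 dy -36.0 dz -2.3
0.9 dy -44.9 dz -0.8
0.81 dy -53.7 dz 1.5
0.72 dy -62.2 dz 4.5
0.63 dy -70.4 dz 8.3
0.54 dy -78.3 dz 12.8
0.45 dy -85.7 dz 18.0
0.36 dy -92.6 dz 23.9
0.27 dy -98.9 dz 30.3
0.18 dy -104.7 dz 37.3
0.09 dy -109.8 dz 44.8
-0.0 dy -114.2 dz 52.7
0.0 dy -114.2 dz 52.7
-0.02 dy -115.1 dz 54.5
```

Emit:
{"op": "step_arm", "data": {
  "plan": [
    [[0, -4.5, -1, 0, -1], [0, -11, -2, 0, -1], [0, -17.9, -2.8, 0, -1], [0, -24, -2.9, 0, -1], [0, -31, -2.7, 0, -1], [0, -38, -2, 0, -1], [0, -44.9, -0.8, 0, -1], [0, -51, 0.8, 0, -1]]
  ]
}}

```text
t: 44.62
eef_pos: [554.3, 243.8, 139.4]
tcp_rot: [3.135, -0.001, 1.843]
ft_force: [5.7, 4.9, 1.2]
opening: 0.14
grip_force: 30.0
```

Emit:
{"op": "step_arm", "data": {
  "plan": [
    [[0, -5.5, 1.8, 0, -1], [0, -11.2, 3.7, 0, -1], [0, -16, 5.7, 0, -1], [0, -21, 8.2, 0, -1], [0, -27.3, 12, 0, -1], [0, -31, 14.5, 0, -1], [0, -34.7, 17.2, 0, -1], [0, -38, 20, 0, -1]]
  ]
}}

```text
t: 45.28
eef_pos: [517.5, 233.7, 118.9]
tcp_rot: [3.136, -0.001, 1.843]
ft_force: [2.9, 5.5, 4.5]
opening: 0.139
grip_force: 30.0
```

Emit:
{"op": "step_arm", "data": {
  "plan": [
    [[0, -3.6, 3.1, 0, -1], [0, -6.8, 6.3, 0, -1], [0, -9.9, 9.5, 0, -1], [0, -13, 13, 0, -1], [0, -15.7, 16.5, 0, -1], [0, -18.3, 20.2, 0, -1], [0, -20.8, 24, 0, -1], [0, -20.8, 24, 0, -1]]
  ]
}}

```text
t: 45.95
eef_pos: [497.0, 228.0, 94.1]
tcp_rot: [3.138, -0.001, 1.843]
ft_force: [3.5, 6.1, -6.8]
opening: 0.14
grip_force: 30.0
```

```bash
cat > bar.py <<'E'
from h import *
s=env.state();p=tool()[0];a=np.radians(15.7);X=np.array([np.cos(a),np.sin(a)]);O=np.array([524.3,236.5])
x=(p[:2]-O)@X-55; z=p[2]+17.5-56.5; print(p,s['opening'],s['ft_force'],'bar',np.arctan2(z,-x)-np.arctan2(45,90),np.hypot(x,z))
E
python3 bar.py
```

```text
[497.03797651 228.02148805  94.07618591] 0.13997288979715006 [ 3.54846973  6.10669094 -6.77229463] bar 0.11922747778156334 100.06091419680895
```

Emit:
{"op": "step_arm", "data": {
  "plan": [
    [[0, -1, 2, 0, -1], [0, -2, 4, 0, -1], [0, -3, 6, 0, -1], [0, -4, 8, 0, -1], [0, -4.5, 9, 0, -1], [0, -4.5, 9, 0, -1]]
  ]
}}

```text
t: 46.45
eef_pos: [492.4, 226.7, 85.4]
tcp_rot: [3.139, -0.001, 1.843]
ft_force: [0.2, 5.3, 1.7]
opening: 0.14
grip_force: 30.0
```

```bash
python3 bar.py
```

```text
[492.39607591 226.74173334  85.44348602] 0.1401334990649746 [0.19008736 5.3414971  1.65007566] bar 0.020309537753808837 99.817174681964
```

Emit:
{"op": "step_arm", "data": {
  "plan": [
    [[0, -0.5, 1, 0, -1], [0, -1, 2, 0, -1], [0, -1, 2, 0, -1], [0, -1, 2, 0, -1]]
  ]
}}

```text
t: 46.78
eef_pos: [491.5, 226.5, 83.5]
tcp_rot: [3.139, -0.001, 1.843]
ft_force: [-0.1, 5.7, 2.4]
opening: 0.137
grip_force: 30.0
```

Emit:
{"op": "step_arm", "data": {
  "plan": [
    [[0, 0, 1, 0, -1], [0, 0, 2, 0, -1], [0, 0, 2, 0, -1], [0, 0, 2, 0, -1]]
  ]
}}

```text
t: 47.12
eef_pos: [490.8, 226.3, 81.8]
tcp_rot: [3.14, -0.001, 1.843]
ft_force: [-5.4, 3.5, 9.5]
opening: 0.139
grip_force: 30.0
```

```bash
python3 bar.py
```

```text
[490.78162209 226.29259294  81.84149237] 0.1386733125969837 [-5.42651407  3.48114897  9.51919654] bar -0.01949946192446339 99.70352756805589
```

Emit:
{"op": "step_arm", "data": {
  "plan": [
    [[0, 0, 1, 0, -1], [0, 0, 2, 0, -1], [0, 0, 3, 0, -1], [0, 0, 3, 0, -1]]
  ]
}}

```text
t: 47.45
eef_pos: [490.9, 226.2, 81.1]
tcp_rot: [3.139, -0.001, 1.844]
ft_force: [-13.5, -0.4, 39.5]
opening: 0.139
grip_force: 30.0
```

```bash
python3 bar.py
```

```text
[490.90232676 226.23549825  81.12784589] 0.13856355556892147 [-13.4507468   -0.40148263  39.5207983 ] bar -0.025552548282636256 99.30772462072643
```

The bar is on its stop (force rises to 40 N with no travel). I'll relieve the push and let go.

Emit:
{"op": "step_arm", "data": {
  "plan": [
    [[0, 0, -2, 0, -1], [0, 0, -2, 0, -0.3], [0, 0, -2, 0, -0.3], [0, 0, -2, 0, -0.3], [0, 0, -2, 0, -0.3], [0, 0, -2, 0, -0.3]]
  ]
}}

```text
t: 47.95
eef_pos: [491.0, 225.6, 79.4]
tcp_rot: [-3.141, -0.0, 1.843]
ft_force: [0.1, -0.4, -0.1]
opening: 0.341
grip_force: 0.0
```

Emit:
{"op": "step_arm", "data": {
  "plan": [
    [[0, 0, -10, 0, -0.3], [0, 0, -25, 0, -0.3], [0, 0, -50, 0, -0.3], [0, 0, -80, 0, -0.3], [0, 0, -120, 0, -0.3], [-40, 0, -150, 0, -0.3], [-80, 0, -160, 0, -0.3], [-120, 0, -160, 0, -0.3]]
  ]
}}

```text
t: 48.62
eef_pos: [522.6, 114.8, 243.3]
tcp_rot: [3.136, 0.001, 1.846]
ft_force: [-0.2, 0.0, -0.6]
opening: 0.348
grip_force: 0.0
```

Emit:
{"op": "step_arm", "data": {
  "plan": [
    [[-20, -70, 0, 0, 0], [-20, -70, 0, 0, 0], [-20, -70, 0, 0, 0], [-20, -70, 0, 0, 0], [-20, -70, 0, 0, 0]]
  ]
}}

```text
t: 49.03
eef_pos: [460.4, 77.2, 240.2]
tcp_rot: [3.14, 0.0, 1.843]
ft_force: [0.8, -0.0, 0.6]
opening: 0.497
grip_force: 0.0
```

```bash
python3 - <<'E'
from h import *
a=snap('wrist','w20'); b=snap('top','top20'); print(tool()[0])
X=lambda d:np.array([np.cos(np.radians(d)),np.sin(np.radians(d))])
x=X(15.7);O=np.array([524.3,236.5]);y=np.array([-x[1],x[0]])
for n,im in(('w20',a),('top20',b)):
    P=[np.r_[O-35*x+s*42*y,101.5] for s in(1,-1)]; print(n,'handle ends down pred',proj(n,P).round(1).tolist()); 
    cv2.polylines(im,[proj(n,P).round().astype(int)],False,(0,255,0),1)
x=X(17.1);O=np.array([423,-357.7]);y=np.array([-x[1],x[0]])
cv2.polylines(b,[proj('top20',[np.r_[O+u*80*x+s*17*y,42] for u,s in((1,1),(1,-1),(-1,-1),(-1,1))]).round().astype(int)],True,(0,255,0),1)
o=np.zeros((600,800,3),np.uint8); o[:312,:400]=cv2.resize(a[:250,220:540],(400,312),interpolation=cv2.INTER_CUBIC); o[:312,400:]=cv2.resize(b[160:273,155:300],(400,312),interpolation=cv2.INTER_CUBIC)
o[312:]=cv2.resize(b[145:260,160:480],(800,288),interpolation=cv2.INTER_CUBIC); cv2.imwrite('pics/v20.png',o)
E
```

```text
[460.49116966  77.61779107 239.70686981]
w20 handle ends down pred [[388.3, 13.7], [384.2, 102.9]]
top20 handle ends down pred [[204.6, 221.4], [233.1, 213.1]]
```

View pics/v20.png

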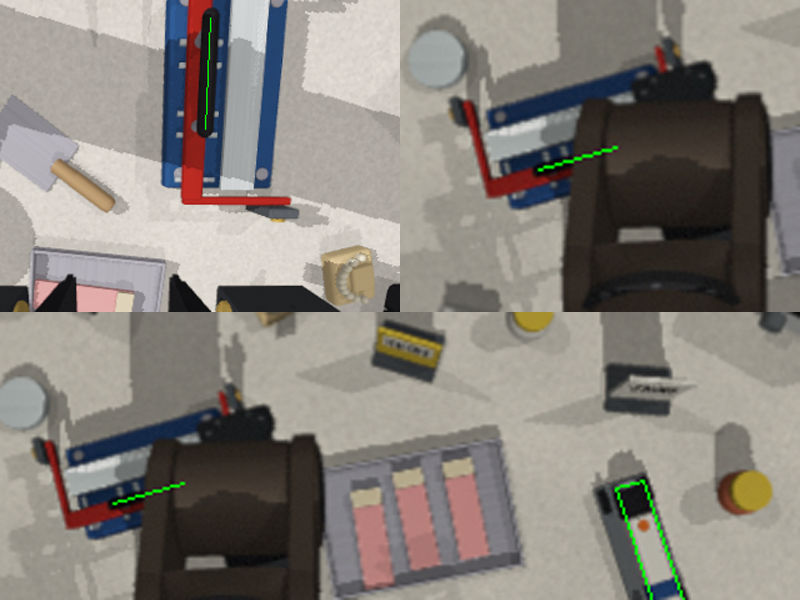

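The handle lies on its predicted fully-down line and the wand sits in its rest. The left coupon in the tray has shifted about 13 mm towards the robot since the earlier view, so I'll measure it numerically.

```bash
python3 - <<'E'
from h import *
go([373,-200,250],0)
E
```

```text
shift [-243.7 -159.1  -10.4] turn 105.65 rows 7.0 14.8
```

Emit:
{"op": "step_arm", "data": {
  "plan": [
    [[-244, -159, -10, 55, 0], [-244, -159, -10, 55, 0], [-244, -159, -10, 55, 0], [-244, -159, -10, 55, 0], [-244, -159, -10, 55, 0], [-244, -159, -10, 55, 0], [-244, -159, -10, 55, 0], [-244, -159, -10, 55, 0]]
  ]
}}

```text
t: 49.8
eef_pos: [371.6, -206.2, 249.6]
tcp_rot: [3.14, 0.001, 0.872]
ft_force: [0.1, 0.6, 0.3]
opening: 0.501
grip_force: 0.0
```

Emit:
{"op": "step_arm", "data": {
  "plan": [
    [[0, 0, 0, 50, 0], [0, 0, 0, 50, 0], [0, 0, 0, 50, 0], [0, 0, 0, 50, 0], [0, 0, 0, 50, 0], [0, 0, 0, 50, 0], [0, 0, 0, 50, 0], [0, 0, 0, 50, 0]]
  ]
}}

```text
t: 50.47
eef_pos: [373.1, -200.5, 249.3]
tcp_rot: [-3.141, 0.0, 0.006]
ft_force: [0.1, 1.3, 0.6]
opening: 0.498
grip_force: 0.0
```

```bash
cat > tr.py <<'E'
from h import *
import sys
O=np.array([463.5,-82.8]);x=np.array([np.cos(np.radians(9.7)),np.sin(np.radians(9.7))]);y=np.array([-x[1],x[0]])
def coup(n):
    im=cv2.imread(f'pics/{n}.png')[:225]; b,g,r=[im[...,i].astype(int) for i in range(3)]
    m=((r-g>25)&(r-b>20)&(r>90)&(abs(g-b)<25)).astype(np.uint8)
    m=cv2.morphologyEx(m,cv2.MORPH_OPEN,np.ones((3,3),np.uint8)); k,l,st,ce=cv2.connectedComponentsWithStats(m)
    for i in range(1,k):
        if st[i,4]<600: continue
        ys,xs=np.nonzero(l==i); R=cv2.boxPoints(cv2.minAreaRect(np.c_[xs,ys].astype(np.float32)))
        W=atz(n,R,12.)[:,:2]-O; T=np.c_[W@x,W@y]; 
        print(n,st[i,4],'px',R.round(0).tolist(),'tray x',T[:,0].min().round(1),T[:,0].max().round(1),'y',T[:,1].min().round(1),T[:,1].max().round(1),'centroid',(np.array(atz(n,[ce[i]],12.)[0,:2]-O)@np.c_[x,y]).round(1))
for n in sys.argv[1:]: coup(n)
E
python3 - <<'E'
from h import *
snap('wrist','w21'); print(tool()[0])
E
python3 tr.py w7 w21
```

```text
[ 372.96075486 -200.53177595  249.31884217]
w7 2012 px [[233.0, 77.0], [259.0, 71.0], [275.0, 146.0], [249.0, 151.0]] tray x -59.6 42.1 y -78.9 -40.3 centroid [ -6.7 -60.2]
w7 2005 px [[189.0, 87.0], [215.0, 80.0], [235.0, 154.0], [209.0, 161.0]] tray x -62.6 42.0 y -19.8 20.1 centroid [-8.1  0.5]
w7 2021 px [[145.0, 93.0], [171.0, 85.0], [193.0, 161.0], [167.0, 168.0]] tray x -62.4 46.0 y 42.5 83.2 centroid [-7.  62.9]
w21 1869 px [[-24.0, 12.0], [35.0, -6.0], [59.0, 71.0], [0.0, 89.0]] tray x 88.2 190.4 y 222.5 316.8 centroid [124.9 255.7]
w21 1988 px [[256.0, 76.0], [282.0, 71.0], [297.0, 145.0], [270.0, 151.0]] tray x -59.7 41.9 y -79.6 -41.0 centroid [ -6.7 -59.8]
w21 1969 px [[212.0, 86.0], [238.0, 80.0], [255.0, 153.0], [229.0, 159.0]] tray x -61.9 41.4 y -18.7 20.4 centroid [-8.1  0.9]
w21 1919 px [[176.0, 103.0], [202.0, 97.0], [219.0, 170.0], [192.0, 176.0]] tray x -76.1 27.3 y 37.1 79.7 centroid [-22.2  57.4]
```

Emit:
{"op": "step_arm", "data": {
  "plan": [
    [[25, -90, 40, 0, 0], [25, -90, 40, 0, 0], [25, -90, 40, 0, 0], [25, -90, 40, 0, 0], [25, -90, 40, 0, 0], [25, -90, 40, 0, 0], [25, -90, 40, 0, 0]]
  ]
}}

```text
t: 51.1
eef_pos: [396.7, -111.1, 209.8]
tcp_rot: [3.141, -0.001, 0.012]
ft_force: [0.5, 1.2, -0.7]
opening: 0.496
grip_force: 0.0
```

```bash
python3 - <<'E'
from h import *
snap('wrist','w22'); print(tool()[0])
E
python3 tr.py w22 2>&1 | grep -v 'x [89]'
cat >> tr.py <<'E'
def near(n,roi=None):
    # fit coupon's pink front edge: mean tray x of the lowest pink rows
    pass
E
python3 - <<'E'
from h import *
# height test: triangulate the pink boxes' corners between w21 and w22, for all coupons
def boxes(n):
    im=cv2.imread(f'pics/{n}.png')[:225]; b,g,r=[im[...,i].astype(int) for i in range(3)]
    m=((r-g>25)&(r-b>20)&(r>90)&(abs(g-b)<25)).astype(np.uint8); m=cv2.morphologyEx(m,cv2.MORPH_OPEN,np.ones((3,3),np.uint8)); k,l,st,ce=cv2.connectedComponentsWithStats(m); o=[]
    for i in range(1,k):
        if st[i,4]<600 or ce[i][0]<100: continue
        c,_=cv2.findContours((l==i).astype(np.uint8),cv2.RETR_EXTERNAL,cv2.CHAIN_APPROX_NONE); c=max(c,key=len)[:,0].astype(float)
        q=[c[np.argmax(c@d)] for d in ((-1,-1.0),(1,-1.),(1,1.),(-1,1.))]; o.append((ce[i][0],np.array(q)))
    return [q for _,q in sorted(o,key=lambda t:t[0])]
A,B=boxes('w21'),boxes('w22'); print(len(A),len(B))
for a,b in zip(A,B): print(a.tolist(),b.tolist()); print(tri('w21',a,'w22',b).round(1).tolist())
E
```

```text
[ 396.56269267 -111.14799101  209.82452327]
w22 3041 px [[-29.0, 30.0], [82.0, -6.0], [111.0, 86.0], [0.0, 122.0]] tray x 73.9 193.9 y 217.3 376.6 centroid [114.9 269.8]
w22 2312 px [[322.0, 91.0], [351.0, 86.0], [363.0, 166.0], [334.0, 171.0]] tray x -59.1 42.1 y -79.9 -41.2 centroid [ -6.7 -59.6]
w22 811 px [[573.0, 99.0], [620.0, 89.0], [626.0, 118.0], [579.0, 128.0]] tray x -52.7 -12.8 y -425.0 -353.2 centroid [ -30.5 -385.1]
w22 2272 px [[273.0, 101.0], [302.0, 95.0], [317.0, 174.0], [288.0, 179.0]] tray x -60.6 40.5 y -18.0 20.8 centroid [-7.8  1.3]
w22 2201 px [[233.0, 119.0], [262.0, 114.0], [275.0, 192.0], [247.0, 197.0]] tray x -74.7 26.4 y 38.3 80.1 centroid [-22.   58.1]
3 4
[[177.0, 103.0], [203.0, 100.0], [217.0, 170.0], [193.0, 173.0]] [[234.0, 119.0], [262.0, 116.0], [273.0, 192.0], [248.0, 194.0]]
[[477.0, -5.0, 11.0, 0.2], [481.3, -39.8, 6.1, 0.1], [382.0, -51.4, 5.1, 1.1], [379.2, -18.1, 10.8, 0.9]]
[[213.0, 86.0], [238.0, 81.0], [254.0, 153.0], [230.0, 157.0]] [[274.0, 101.0], [302.0, 97.0], [315.0, 174.0], [290.0, 178.0]]
[[499.6, -55.9, 7.5, 0.1], [505.1, -91.5, 10.0, 1.4], [407.6, -108.6, 8.1, 0.7], [402.8, -75.7, 15.9, 0.1]]
[[256.0, 77.0], [282.0, 72.0], [294.0, 146.0], [271.0, 149.0]] [[323.0, 91.0], [351.0, 87.0], [361.0, 166.0], [334.0, 169.0]]
[[510.8, -117.4, 13.5, 1.0], [517.0, -152.2, 10.4, 0.4], [419.2, -167.9, 17.1, 1.1], [414.0, -133.6, 7.7, 0.5]]
```

The coupon heights come out the same at both ends (≈8 mm mean) and its position agrees between views, so it lies flat inside the rim. I'll do a last numeric check of the wand and hand in.

```bash
python3 - <<'E'
from h import *
im=cv2.imread('pics/w21.png');m=cv2.inRange(cv2.cvtColor(im,cv2.COLOR_BGR2HSV),(5,180,80),(18,255,255))
p=proj('w21',[(450.7,-348.6,42)])[0];x,y=p.round().astype(int);ys,xs=np.nonzero(m[y-25:y+25,x-25:x+25]);q=np.array([xs.mean()+x-25,ys.mean()+y-25]);w=atz('w21',[q],42)[0];print('dot',w,'pred',(450.7,-348.6))
if np.hypot(w[0]-450.7,w[1]+348.6)<8: print(env.job_done())
E
```

```text
dot [ 451.21435959 -350.57141198   42.        ] pred (450.7, -348.6)
the job is handed in; nothing more can be done
None
```

I handed the job in at about 51 s: three coupons flat in the tray, both tags scanned for over 3 s each, wand back in its rest, clamp bar lowered to its stop. One coupon shifted about 15 mm in the tray after I placed it, but it still measured flat inside the rim; the hand-in gave no verdict.

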